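Clear the nest and fit brake pads into clip-lined brackets

ROBOT

A 7-joint arm with a two-finger parallel gripper is mounted at the origin on a cart in front of the work surface, level with it; the furniture and walls round the work are solid. World frame = base frame: x ahead of the robot, y to its left, z up, the work surface at z = 0. Lengths are in m, angles in rad, forces in N, time in s.
With the tool pointing down it reaches from about 0.4 to 0.85 m from the base axis. Payload 4.5 kg.
Tool frame: the origin (TCP) lies midway between the tips of the shut fingers; the grasp point (between the pads) lies 19 mm behind it; z points along the fingers, y is the direction in which the jaws open and shut (so a half turn about z gives the same grasp; the last joint's range is limited). The gripper opens to 88 mm and grips with 3 to 60 N. Pads are 18 mm wide; open, the fingers measure 123 mm over their backs; the gripper's body (75 mm by 187 mm) begins 45 mm behind the grasp point.
Start: joints at [1.381, 0.689, -0.195, 1.565, 0.157, 0.902, -0.215], TCP at [0.139, -0.609, 0.239] pointing down, gripper open.
Joint ranges: [-3.01, 3.01], [-0.46, 2.08], [-1.47, 1.51], [0.13, 2.56], [-1, 4.14], [0.04, 2.09], [-2.66, 2.66]. Speed limits (rad/s): [2.57, 2.57, 3.14, 3.14, 3.14, 3.14, 3.14].

INTERFACE

Orientations are given as a 3x3 rotation matrix whose columns are the frame's x, y, z axes.
In Python, from plant import manip, grab_frame gives the robot as it stands. The module is installed in compiled form; this text tells all that it offers.
- The arm moves only by the tool jog_arm, never from a script. Its argument "steps" is a list of rows, each a list of 5 numbers: the opening, from 0 (shut) to 1 (fully open), then the shift along the tool's x, y, z in m, then the turn about the tool's z in degrees. A call has 1 to 20 rows; each row is the pose to reach, as a shift and turn from the pose measured when the call began, along the tool's axes at that moment; what a row does not reach only later rows make up. A row lasts 1/12 s, in which the tool goes at most 41.7 mm and 7.16 degrees, less where a joint would pass 70% of its speed; a pose out of reach is approached as far as the arm can. A call with a gripper value outside its range is refused whole. The fingers move at their own pace and stop on an object; "grip_force" is the grip in N (left out, the last holds). Time passes only in rows, so rows that repeat a pose let the fingers close. It gives the time, the measured TCP pose, the force and the opening at its end, in the units of the state.
- manip.get_obs(): the state, without advancing time (a new reading comes with each control period).
- grab_frame(name): name is "scene" or "side" or "wrist"; returns a dict with "image" (420x560x3 uint8, red, green, blue), "depth" (420x560 float32, m along the optical axis (not along the pixel's ray), 0 where there is no reading), "mtx" (3x3 intrinsics, pixels), "R" (3x3) and "t" (3): a world point X has camera coordinates R X + t; the wrist camera has in their place "T_tool_cam" (4x4, takes a point from camera to tool coordinates, whose origin is the TCP and whose axes are the flange's). Camera axes: x right, y down, z forward; pixel columns grow to the right and rows downward; lengths in m; the calibration is good to about 2 mm. A picture is of the moment at which its call begins: read the wrist's pose just before it.
- manip.hand_in(): hands the job in, once; it reports no verdict.
The state is a dict: "time": time; "q": joint angles; "qd": joint speeds; "joint_efforts": joint torques, N m; "tcp_pos": TCP position; "tool_rot": TCP orientation; "contact_force": force on the tool from outside, world axes, zero at the start; "wrist_torque": the same for the moment, N m; "width": opening from 0.0 (shut) to 1.0 (fully open).
Only numpy, scipy, OpenCV 4.12 (cv2) and the standard library are available. Lean on these libraries where they do the work, as an engineer would, in place of code of your own. Each camera call takes 0.05 s, during which the arm holds its last target.

TASK

Lift the oil can off the grey nest and stand it on the round black mat, then fit every brake pad from the nest into a bracket of its own: press a pad's orange-dot end down to tip the other end up and take it there, then slide its ears down into the spring-clip slots, lining downwards, and press until it sits flat and fully home. At the end press the empty beds of the nest level again, and leave the other things on the bench where they are.

Things in the scene. Friction and masses are not known exactly. Their poses are not given: they have to be found in the camera images.
- pad_a_center (a point): brake pad, 13 mm thick: steel plate 50 (x) x 104 (y) x 5 mm, an 18 mm wide, 12 mm long ear at each y end (128 mm over ears), on a lining 50 x 96 x 8 mm; 0.14-0.28 kg, alike under a half turn. Point: its centre, 6.5 mm below the plate's top; z up out of the plate. Starts in a nest pocket, plate up, top flush with the nest's. May be absent (None from the start).
- pad_b_center (a point): brake pad, 13 mm thick: steel plate 50 (x) x 104 (y) x 5 mm, an 18 mm wide, 12 mm long ear at each y end (128 mm over ears), on a lining 50 x 96 x 8 mm; 0.14-0.28 kg, alike under a half turn. Point: its centre, 6.5 mm below the plate's top; z up out of the plate. Starts in a nest pocket, plate up, top flush with the nest's. May be absent (None from the start).
- pad_c_center (a point): brake pad, 13 mm thick: steel plate 50 (x) x 104 (y) x 5 mm, an 18 mm wide, 12 mm long ear at each y end (128 mm over ears), on a lining 50 x 96 x 8 mm; 0.14-0.28 kg, alike under a half turn. Point: its centre, 6.5 mm below the plate's top; z up out of the plate. Starts in a nest pocket, plate up, top flush with the nest's. May be absent (None from the start).
- nest: fixed grey block 233 (x) x 170 (y) x 50 mm, origin under its centre; three pad-shaped pockets side by side, 72 mm apart in x, pads along y, about 1.5 mm to spare: no room for fingers. Each pocket's floor is a bed hinged across its middle. Press a pad's -y end (orange dot on the block) 20 mm down with 3 N: its +y end tips up 0.5 rad out of the block and stays up.
- pocket_a (a point): pocket of the nest: the centre of a pad lying flush in it, 43.5 mm above the bench; x across, y along the pad, z up. The bed's hinge line runs along x, 10.5 mm below this point. A tipped pad can be taken across its 50 mm width, about 40 mm from its centre towards +y.
- bed_a (a joint): tipping bed of pocket_a: 0 level, up to 0.5 rad with the +y end up; stiff hinge (0.08 N m friction), stays where left; when empty, press its raised +y end to level it
- pocket_b (a point): pocket of the nest: the centre of a pad lying flush in it, 43.5 mm above the bench; x across, y along the pad, z up. The bed's hinge line runs along x, 10.5 mm below this point. A tipped pad can be taken across its 50 mm width, about 40 mm from its centre towards +y.
- bed_b (a joint): tipping bed of pocket_b: 0 level, up to 0.5 rad with the +y end up; stiff hinge (0.08 N m friction), stays where left; when empty, press its raised +y end to level it
- pocket_c (a point): pocket of the nest: the centre of a pad lying flush in it, 43.5 mm above the bench; x across, y along the pad, z up. The bed's hinge line runs along x, 10.5 mm below this point. A tipped pad can be taken across its 50 mm width, about 40 mm from its centre towards +y.
- bed_c (a joint): tipping bed of pocket_c: 0 level, up to 0.5 rad with the +y end up; stiff hinge (0.08 N m friction), stays where left; when empty, press its raised +y end to level it
- bracket_a: grey brake bracket lying loose, 0.9 kg: base 72 (x) x 112 (y) x 8 mm, origin under its centre; at each y end (54 to 76 mm out) an abutment 43 mm wide (x), 39 mm high, with an ear slot open at the top (floor 20 mm up) lined by two brass spring clips 16 mm apart, flared to 24 mm at the top, which the 18 mm ear pushes back. Free space above the base beside the pad (x) for fingers.
- bracket_a_seat (a point): centre of a fully home pad in bracket_a, 18.5 mm above the bench; x across, y along the pad, z up. The pad goes straight down, level, lining first, about 2 mm to spare along y; ears meet the clips when its centre is about 15 mm above home; pressing it home takes 5 to 15 N
- bracket_b: grey brake bracket lying loose, 0.9 kg: base 72 (x) x 112 (y) x 8 mm, origin under its centre; at each y end (54 to 76 mm out) an abutment 43 mm wide (x), 39 mm high, with an ear slot open at the top (floor 20 mm up) lined by two brass spring clips 16 mm apart, flared to 24 mm at the top, which the 18 mm ear pushes back. Free space above the base beside the pad (x) for fingers.
- bracket_b_seat (a point): centre of a fully home pad in bracket_b, 18.5 mm above the bench; x across, y along the pad, z up. The pad goes straight down, level, lining first, about 2 mm to spare along y; ears meet the clips when its centre is about 15 mm above home; pressing it home takes 5 to 15 N
- bracket_c: grey brake bracket lying loose, 0.9 kg: base 72 (x) x 112 (y) x 8 mm, origin under its centre; at each y end (54 to 76 mm out) an abutment 43 mm wide (x), 39 mm high, with an ear slot open at the top (floor 20 mm up) lined by two brass spring clips 16 mm apart, flared to 24 mm at the top, which the 18 mm ear pushes back. Free space above the base beside the pad (x) for fingers.
- bracket_c_seat (a point): centre of a fully home pad in bracket_c, 18.5 mm above the bench; x across, y along the pad, z up. The pad goes straight down, level, lining first, about 2 mm to spare along y; ears meet the clips when its centre is about 15 mm above home; pressing it home takes 5 to 15 N
- bearing: bystander, to be left alone: roller bearing, 68 mm ring, 20 mm high; origin under its centre
- grease_jar: bystander, to be left alone: grease jar with green lid, 70 mm wide, 71 mm high; origin under its centre
- oil_filter: bystander, to be left alone: black oil filter, 68 mm wide, 90 mm high; origin under its centre
- oil_can_handle (a point): middle of the bow handle of a round blue oil can (90 mm across, 60 mm high, 0.3-0.6 kg), 100 mm above the can's underside. The handle bar lies level along this frame's y, 84 mm long, 12 mm wide (x), 10 mm high, with 29 mm free below it between its two end posts; take it from above. The can starts standing on the nest's top, over pads, 50 mm above the bench.
- can_mat: round black rubber mat, 130 mm across, 3 mm thick, fixed to the bench; origin under its centre; the oil can belongs upright on it
Mind the look-alikes: they are no part of the job. Of the things like the part that bears oil_can_handle, leave any that is yellow; of the rest the larger one is meant.

How it is judged:
At the end, for the whole second after the job is handed in: Each pad present in its own bracket, plate up, level (0.06 rad), along the slots (0.07 rad), centre within 5 mm sideways and at most 2.5 mm above the seat point; oil can upright (0.1 rad) on the mat, centre within 35 mm of the mat's; all beds below 0.08 rad; all released (((horizontal distance between pad_a_center and bracket_a_seat below 0.005 m and z of pad_a_center in the frame of bracket_a_seat between -0.003 and 0.0025 m and angle between pad_a_center's own z axis and vertical below 0.06 rad and angle between the y axis of pad_a_center and the y axis of bracket_a_seat, either way round below 0.07 rad) or (horizontal distance between pad_a_center and bracket_b_seat below 0.005 m and z of pad_a_center in the frame of bracket_b_seat between -0.003 and 0.0025 m and angle between pad_a_center's own z axis and vertical below 0.06 rad and angle between the y axis of pad_a_center and the y axis of bracket_b_seat, either way round below 0.07 rad) or (horizontal distance between pad_a_center and bracket_c_seat below 0.005 m and z of pad_a_center in the frame of bracket_c_seat between -0.003 and 0.0025 m and angle between pad_a_center's own z axis and vertical below 0.06 rad and angle between the y axis of pad_a_center and the y axis of bracket_c_seat, either way round below 0.07 rad)) and ((horizontal distance between pad_b_center and bracket_a_seat below 0.005 m and z of pad_b_center in the frame of bracket_a_seat between -0.003 and 0.0025 m and angle between pad_b_center's own z axis and vertical below 0.06 rad and angle between the y axis of pad_b_center and the y axis of bracket_a_seat, either way round below 0.07 rad) or (horizontal distance between pad_b_center and bracket_b_seat below 0.005 m and z of pad_b_center in the frame of bracket_b_seat between -0.003 and 0.0025 m and angle between pad_b_center's own z axis and vertical below 0.06 rad and angle between the y axis of pad_b_center and the y axis of bracket_b_seat, either way round below 0.07 rad) or (horizontal distance between pad_b_center and bracket_c_seat below 0.005 m and z of pad_b_center in the frame of bracket_c_seat between -0.003 and 0.0025 m and angle between pad_b_center's own z axis and vertical below 0.06 rad and angle between the y axis of pad_b_center and the y axis of bracket_c_seat, either way round below 0.07 rad)) and ((horizontal distance between pad_c_center and bracket_a_seat below 0.005 m and z of pad_c_center in the frame of bracket_a_seat between -0.003 and 0.0025 m and angle between pad_c_center's own z axis and vertical below 0.06 rad and angle between the y axis of pad_c_center and the y axis of bracket_a_seat, either way round below 0.07 rad) or (horizontal distance between pad_c_center and bracket_b_seat below 0.005 m and z of pad_c_center in the frame of bracket_b_seat between -0.003 and 0.0025 m and angle between pad_c_center's own z axis and vertical below 0.06 rad and angle between the y axis of pad_c_center and the y axis of bracket_b_seat, either way round below 0.07 rad) or (horizontal distance between pad_c_center and bracket_c_seat below 0.005 m and z of pad_c_center in the frame of bracket_c_seat between -0.003 and 0.0025 m and angle between pad_c_center's own z axis and vertical below 0.06 rad and angle between the y axis of pad_c_center and the y axis of bracket_c_seat, either way round below 0.07 rad)) and horizontal distance between oil_can_handle and can_mat below 0.035 m and z of oil_can_handle in the frame of can_mat below 0.11 m and angle between oil_can_handle's own z axis and vertical below 0.1 rad and value of joint each of bed_a, bed_b, bed_c below 0.08 rad); the robot touches nothing.
It fails at once if one of the listed bystanders is moved more than 50 mm (distance of any of bearing, grease_jar, oil_filter from where it was at the start of the episode above 0.05 m).
Of pad_a, pad_b, pad_c only 2 to 3 are there at a start; the rules pass over those that are not, and their reading is None.
At some moment in a run one of bracket_a, bracket_b, bracket_c may be knocked a few centimetres aside while the robot is not near it.
Once in a run the grip may slacken for a moment while it holds something.
It also fails if it takes over 210 s, if anything falls off the work surface, if the arm or the gripper's body presses on something with over 40 N, if the wrist force passes 120 N, or if a joint passes its speed limit or range.

## Working session

There is one attempt and no reset: what is moved stays moved. The work goes in short steps, Python scripts to look and compute and a tool call to move; the robot and the scene stay as the last step left them, time stands still between calls to the robot, and variables do not carry over. Pictures are saved under pics/ and viewed, and the job is handed in when it is done.

Besides the shell and the picture viewer there is one more tool, called after ">>>" as name(argument=value, ...) on one line, values as JSON. jog_arm: Moves the arm, as the interface text tells. Its arguments: {"type":"object","properties":{"steps":{"type":"array","items":{"type":"array","items":{"type":"number"}}},"grip_force":{"type":"number"}},"required":["steps"]}

```bash
mkdir -p pics; ls; cat > h.py <<'E'
import numpy as np, cv2
from plant import manip, grab_frame
def snap(n,fn):
    o=manip.get_obs(); f=grab_frame(n); cv2.imwrite('pics/'+fn+'.png',f['image'][:,:,::-1])
    f['o']=o; return f
def w2c(f):
    if 'R' in f: return np.array(f['R']),np.array(f['t'])
    T=np.array(f['T_tool_cam']); Rw=np.array(f['o']['tool_rot']); p=np.array(f['o']['tcp_pos'])
    Rc=Rw@T[:3,:3]; tc=Rw@T[:3,3]+p
    return Rc.T,-Rc.T@tc
def cloud(f):
    R,t=w2c(f); d=f['depth']; K=np.array(f['mtx']); v,u=np.mgrid[:d.shape[0],:d.shape[1]]
    X=np.stack([(u-K[0,2])/K[0,0]*d,(v-K[1,2])/K[1,1]*d,d],-1)
    W=(X-t)@R; W[d<=0]=np.nan; return W
def ray(f,u,v,z):
    R,t=w2c(f);K=np.array(f['mtx']); d=R.T@np.array([(u-K[0,2])/K[0,0],(v-K[1,2])/K[1,1],1]); c=-R.T@t
    return c+d*(z-c[2])/d[2]
def proj(f,X):
    R,t=w2c(f);K=np.array(f['mtx']); c=R@np.array(X)+t; return (K@c)[:2]/c[2]
def st():
    o=manip.get_obs(); print('t',round(o['time'],2),'tcp',np.round(o['tcp_pos'],4),'w',round(o['width'],3),'F',np.round(o['contact_force'],2)); print(np.round(o['tool_rot'],4).tolist()); print('q',np.round(o['q'],3).tolist())
    return o
E
python3 - <<'E'
from h import *
st()
for n in ['scene','side','wrist']:
    f=snap(n,n+'0'); R,t=w2c(f); print(n,'cam',np.round(-R.T@t,3),np.round(R[2],3),f['mtx'][0])
st()
E
```

```text
pics
t 0.0 tcp [ 0.1385 -0.6088  0.2379] w 0.999 F [-0.6  -0.45 -0.26]
[[0.975, 0.222, -0.0006], [0.222, -0.975, 0.0018], [-0.0002, -0.0018, -1.0]]
q [1.381, 0.69, -0.194, 1.566, 0.157, 0.903, -0.215]
scene cam [-0.001  0.856  0.893] [ 0.452 -0.682 -0.575] [503.19356809   0.         276.42808428]
side cam [ 0.478 -0.88   0.608] [ 0.096  0.858 -0.505] [399.58747488   0.         282.27850735]
wrist cam [ 0.204 -0.594  0.383] [-0.258 -0.058 -0.965] [375.71345746   0.         275.04675952]
t 0.15 tcp [ 0.1386 -0.609   0.2381] w 0.999 F [ 0.19 -0.98  0.29]
[[0.975, 0.222, -0.0004], [0.222, -0.975, 0.0013], [-0.0001, -0.0014, -1.0]]
q [1.381, 0.69, -0.195, 1.566, 0.157, 0.903, -0.215]
```

View pics/scene0.png

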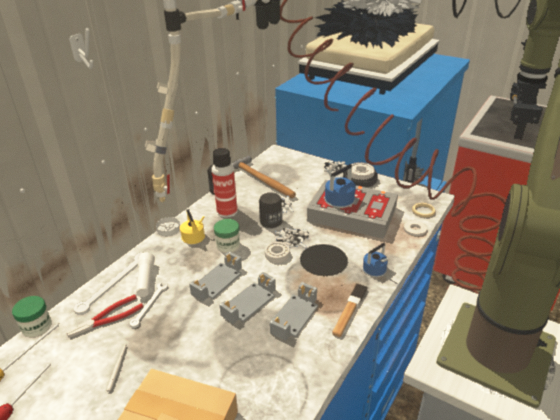

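View pics/side0.png

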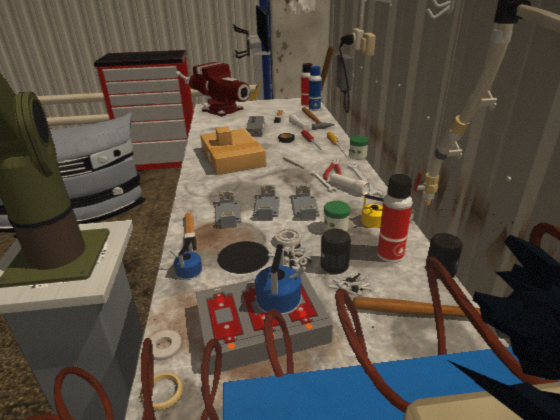

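View pics/wrist0.png

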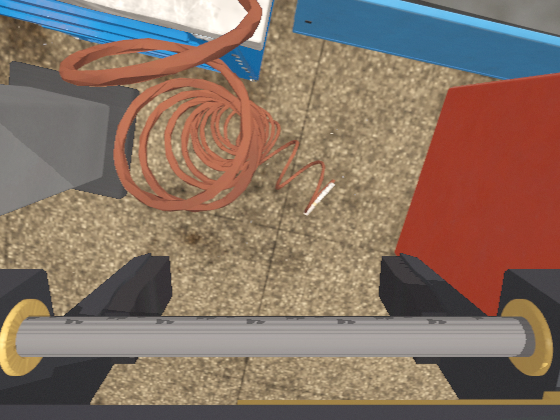

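```bash
python3 - <<'E'
from h import *
f=snap('side','side1'); g=snap('scene','scene1')
a=cv2.resize(f['image'][180:350,150:430],None,fx=2.8,fy=2.8,interpolation=cv2.INTER_CUBIC); cv2.imwrite('pics/sidez.png',a[:,:,::-1])
a=cv2.resize(g['image'][150:350,180:460],None,fx=2.8,fy=2.8,interpolation=cv2.INTER_CUBIC); cv2.imwrite('pics/scenez.png',a[:,:,::-1])
for n,F in (('side',f),('scene',g)):
    W=cloud(F); hsv=cv2.cvtColor(F['image'],cv2.COLOR_RGB2HSV)
    # blue-ish things on bench
    m=(hsv[...,0]>95)&(hsv[...,0]<125)&(hsv[...,1]>110)
    m&=(W[...,0]>0.25)&(W[...,0]<1)&(W[...,1]>-.6)&(W[...,1]<.6)&(W[...,2]>0.01)
    k,l,s,c=cv2.connectedComponentsWithStats(m.astype(np.uint8))
    for i in range(1,k):
        if s[i,4]>60: P=W[l==i]; print(n,'blue',s[i],np.round(np.nanpercentile(P,[2,50,98],axis=0),3).tolist())
    m=(hsv[...,2]<45)&(abs(W[...,2]-.003)<.012)&(W[...,0]>0.25)&(W[...,0]<1)&(W[...,1]>-.6)&(W[...,1]<.6)
    k,l,s,c=cv2.connectedComponentsWithStats(m.astype(np.uint8))
    for i in range(1,k):
        if s[i,4]>200: P=W[l==i]; print(n,'mat',s[i],np.round(np.nanpercentile(P,[1,50,99],axis=0),3).tolist(), ray(F,*c[i],.003))
    # nest top
    m=(abs(W[...,2]-.05)<.006)&(W[...,0]>0.25)&(W[...,0]<1)&(W[...,1]>-.7)&(W[...,1]<.6)
    k,l,s,c=cv2.connectedComponentsWithStats(m.astype(np.uint8))
    for i in range(1,k):
        if s[i,4]>300: P=W[l==i]; print(n,'nest',s[i],np.round(np.nanpercentile(P,[1,50,99],axis=0),3).tolist(),cv2.minAreaRect(P[:,:2].astype(np.float32)))
    m=(abs(W[...,2]-.02)<.015)&(W[...,0]>0.25)&(W[...,0]<1)&(W[...,1]>-.25)&(W[...,1]<.6)
    E
E
```

```text
side blue [175 252  26  25 411] [[0.312, -0.141, 0.011], [0.344, -0.13, 0.035], [0.365, -0.092, 0.043]]
side blue [ 256  266   45   47 1412] [[0.491, -0.332, 0.06], [0.532, -0.317, 0.1], [0.57, -0.266, 0.11]]
side blue [ 373  349  127   26 1436] [[0.617, -0.6, 0.211], [0.684, -0.592, 0.213], [0.756, -0.584, 0.214]]
side blue [ 223  365  145   31 1764] [[0.442, -0.6, 0.212], [0.517, -0.592, 0.213], [0.596, -0.584, 0.215]]
side mat [ 218  242   50   31 1179] [[0.408, -0.133, -0.0], [0.466, -0.077, 0.002], [0.524, -0.017, 0.005]] [ 0.46625479 -0.07878757  0.003     ]
side nest [ 280  272   53   65 1519] [[0.537, -0.38, 0.045], [0.586, -0.336, 0.049], [0.619, -0.225, 0.054]] ((0.5685920715332031, -0.2980063855648041), (0.0869252011179924, 0.1591009795665741), 10.254999160766602)
side nest [ 196  279   72   76 3669] [[0.374, -0.399, 0.045], [0.44, -0.32, 0.049], [0.497, -0.229, 0.052]] ((0.44124001264572144, -0.31327763199806213), (0.12455359846353531, 0.1735573410987854), 9.676785469055176)Traceback (most recent call last):
  File "<stdin>", line 23, in <module>
NameError: name 'E' is not defined
```

```bash
python3 - <<'E'
from h import *
f=snap('side','side1'); g=snap('scene','scene1')
a=cv2.resize(f['image'][180:350,150:430],None,fx=2.8,fy=2.8,interpolation=cv2.INTER_CUBIC); cv2.imwrite('pics/sidez.png',a[:,:,::-1])
a=cv2.resize(g['image'][150:350,180:460],None,fx=2.8,fy=2.8,interpolation=cv2.INTER_CUBIC); cv2.imwrite('pics/scenez.png',a[:,:,::-1])
for n,F in (('side',f),('scene',g)):
    W=cloud(F); hsv=cv2.cvtColor(F['image'],cv2.COLOR_RGB2HSV)
    roi=(W[...,0]>0.25)&(W[...,0]<1)&(W[...,1]>-.7)&(W[...,1]<.6)
    def comps(m,name,mn):
        k,l,s,c=cv2.connectedComponentsWithStats((m&roi).astype(np.uint8))
        for i in range(1,k):
            if s[i,4]>mn:
                P=W[l==i]; r=cv2.minAreaRect(P[:,:2].astype(np.float32))
                print(n,name,s[i].tolist(),np.round(np.nanpercentile(P,[2,50,98],axis=0),3).tolist(),np.round(r[0],3),np.round(r[1],3),round(r[2],1))
    comps((hsv[...,0]>95)&(hsv[...,0]<125)&(hsv[...,1]>110)&(W[...,2]>.01),'blue',60)
    comps((hsv[...,2]<50)&(abs(W[...,2]-.003)<.012),'mat',200)
    comps((abs(W[...,2]-.05)<.006),'nest',300)
    comps((abs(W[...,2]-.039)<.005),'abut',15)
E
```

```text
side blue [175, 252, 26, 25, 411] [[0.312, -0.141, 0.011], [0.344, -0.13, 0.034], [0.365, -0.092, 0.043]] [ 0.338 -0.115] [0.056 0.054] 7.4
side blue [256, 266, 45, 47, 1411] [[0.491, -0.332, 0.059], [0.532, -0.317, 0.1], [0.57, -0.266, 0.11]] [ 0.532 -0.296] [0.086 0.075] 0.3
side blue [373, 349, 150, 54, 4442] [[0.62, -0.633, 0.211], [0.683, -0.609, 0.213], [0.76, -0.585, 0.214]] [ 0.69  -0.626] [0.154 0.087] 0.6
side blue [223, 365, 182, 55, 7517] [[0.443, -0.647, 0.212], [0.533, -0.616, 0.213], [0.612, -0.585, 0.215]] [ 0.533 -0.609] [0.066 0.193] 82.0
side mat [218, 242, 50, 31, 1212] [[0.41, -0.13, -0.0], [0.466, -0.077, 0.002], [0.522, -0.018, 0.004]] [ 0.466 -0.073] [0.127 0.122] 84.8
side nest [281, 272, 52, 65, 1524] [[0.539, -0.378, 0.045], [0.585, -0.336, 0.049], [0.617, -0.231, 0.054]] [ 0.569 -0.298] [0.085 0.158] 9.5
side nest [196, 279, 72, 76, 3672] [[0.378, -0.396, 0.046], [0.44, -0.32, 0.049], [0.494, -0.233, 0.051]] [ 0.441 -0.313] [0.125 0.173] 9.8
side abut [350, 146, 18, 5, 44] [[0.894, 0.455, 0.034], [0.915, 0.463, 0.039], [0.953, 0.489, 0.044]] [0.921 0.469] 
[... 5666 characters left out ...]
[0.021 0.045] 87.8
scene abut [299, 282, 18, 13, 96] [[0.41, 0.066, 0.034], [0.431, 0.074, 0.038], [0.452, 0.088, 0.043]] [0.43  0.077] [0.025 0.044] 89.1
scene abut [219, 301, 18, 13, 109] [[0.536, 0.216, 0.035], [0.558, 0.231, 0.039], [0.579, 0.239, 0.042]] [0.557 0.227] [0.024 0.045] 80.1
scene abut [17, 310, 32, 19, 113] [[0.89, 0.463, 0.034], [0.897, 0.501, 0.04], [0.927, 0.523, 0.044]] [0.907 0.497] [0.067 0.034] 66.6
scene abut [270, 317, 19, 14, 116] [[0.407, 0.197, 0.034], [0.428, 0.211, 0.038], [0.448, 0.218, 0.042]] [0.428 0.207] [0.044 0.024] 1.7
scene abut [228, 402, 9, 18, 30] [[0.382, 0.421, 0.034], [0.388, 0.438, 0.038], [0.392, 0.458, 0.043]] [0.387 0.439] [0.002 0.039] 13.2
```

View zooms.

View pics/sidez.png

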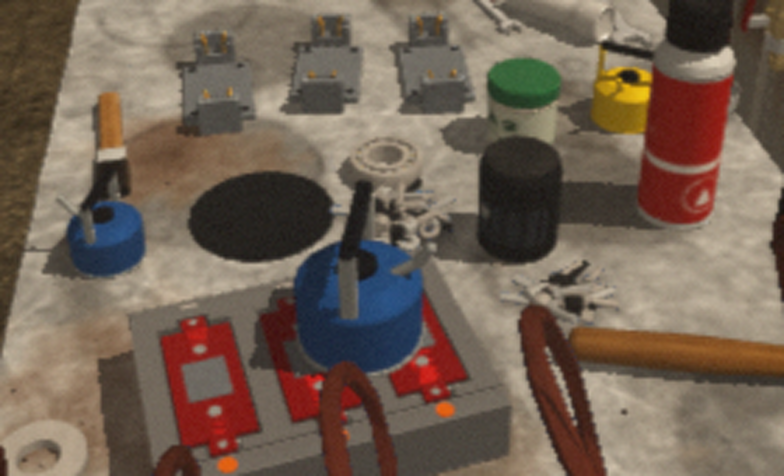

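View pics/scenez.png

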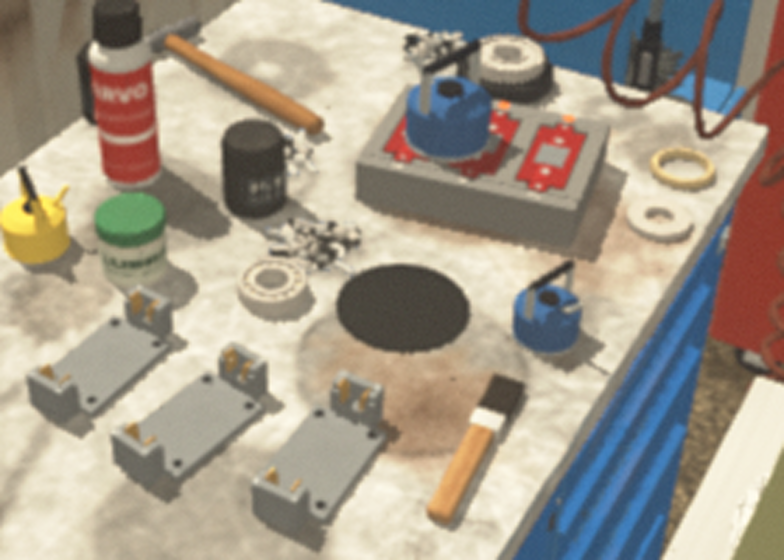

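```bash
python3 - <<'E'
from h import *
for n in ('side','scene'):
    F=snap(n,n+'2'); W=cloud(F); hsv=cv2.cvtColor(F['image'],cv2.COLOR_RGB2HSV)
    near=np.hypot(W[...,0]-.53,W[...,1]+.295)<.08
    m=near&(W[...,2]>.125)
    k,l,s,c=cv2.connectedComponentsWithStats(m.astype(np.uint8)); 
    for i in range(1,k):
        if s[i,4]>10: P=W[l==i]; print(n,s[i],np.round(np.nanpercentile(P,[2,50,98],axis=0),3).tolist())
    m=near&(W[...,2]>.145)&(W[...,2]<.16); P=W[m]
    r=cv2.minAreaRect(P[:,:2].astype(np.float32)); print(n,'bar',m.sum(),r,np.round(P.min(0),3),np.round(P.max(0),3))
    m=near&(W[...,2]>.062)&(W[...,2]<.1); P=W[m]; # circle fit radius .045
    A=np.c_[2*P[:,:2],np.ones(len(P))]; x=np.linalg.lstsq(A,(P[:,:2]**2).sum(1),rcond=None)[0]; print('circ',x[:2],np.sqrt(x[2]+x[0]**2+x[1]**2))
    m=near&(abs(W[...,2]-.11)<.004)&(hsv[...,1]>110); P=W[m]; print('top',cv2.minEnclosingCircle(P[:,:2].astype(np.float32)))
    # pocket heights, nest frame
    c0=np.array([.494,-.303]); th=np.deg2rad(9.8); ex=np.array([np.cos(th),np.sin(th)]); ey=np.array([-ex[1],ex[0]])
    d=W[...,:2]-c0; X=d@ex; Y=d@ey
    for px in (-.072,0,.072):
        for py in (-.06,-.04,0,.03):
            q=(abs(X-px)<.01)&(abs(Y-py)<.008)&(W[...,2]<.056)&(W[...,2]>.02); print(n,px,py,q.sum(),np.nanmedian(W[...,2][q]) if q.any() else None)
    # orange dots
    m=(hsv[...,0]>4)&(hsv[...,0]<20)&(hsv[...,1]>160)&(abs(X)<.13)&(abs(Y)<.1)&(W[...,2]>.03)&(W[...,2]<.07)
    k,l,s,c=cv2.connectedComponentsWithStats(m.astype(np.uint8))
    for i in range(1,k):
        if s[i,4]>4: print('orange',s[i].tolist(),np.round(X[l==i].mean(),3),np.round(Y[l==i].mean(),3))
    m=(abs(W[...,2]-.003)<.012)&(hsv[...,2]<50)&(np.hypot(W[...,0]-.466,W[...,1]+.075)<.09); P=W[m]; print('mat',cv2.minEnclosingCircle(P[:,:2].astype(np.float32)),P.mean(0))
E
```

```text
side [271 245  13  39 283] [[0.517, -0.33, 0.126], [0.528, -0.305, 0.153], [0.547, -0.251, 0.155]]
side [299 267   7   6  26] [[0.571, -0.305, 0.126], [0.577, -0.302, 0.13], [0.583, -0.299, 0.134]]
side bar 208 ((0.5311220288276672, -0.2901241183280945), (0.08181744813919067, 0.012515785172581673), 74.57667541503906) [ 0.517 -0.331  0.145] [ 0.546 -0.25   0.156]
circ [ 0.53184747 -0.28791548] 0.04380645099396521
top ((0.5311771631240845, -0.2898041605949402), 0.03542659804224968)
side -0.072 -0.06 73 0.04853979165820368
side -0.072 -0.04 70 0.049273919455074124
side -0.072 0 63 0.04996426960316295
side -0.072 0.03 58 0.049209145147207596
side 0 -0.06 16 0.04809154548900102
side 0 -0.04 24 0.048996064645305246
side 0 0 34 0.05029858221352301
side 0 0.03 22 0.04950404209312338
side 0.072 -0.06 69 0.048711634711676145
side 0.072 -0.04 65 0.048865853489852056
side 0.072 0 0 None
side 0.072 0.03 0 None
orange [306, 324, 6, 5, 27] 0.072 -0.077
orange [228, 343, 7, 6, 33] -0.072 -0.077
mat ((0.4673590660095215, -0.07338403165340424), 0.06408365815877914) [ 0.46647918 -0.0764334   0.00207949
[... 216 characters left out ...]
350586) [ 0.516 -0.326  0.145] [ 0.547 -0.245  0.159]
circ [ 0.53061584 -0.28775106] 0.04271564281232368
top ((0.5309962630271912, -0.2830968499183655), 0.03644806891679764)
scene -0.072 -0.06 14 0.05064693191703931
scene -0.072 -0.04 21 0.050582189185405316
scene -0.072 0 19 0.050792660634089104
scene -0.072 0.03 22 0.050509702496429054
scene 0 -0.06 14 0.04973589675771724
scene 0 -0.04 15 0.04896750792849829
scene 0 0 9 0.050503332892423855
scene 0 0.03 17 0.05091729024986339
scene 0.072 -0.06 0 None
scene 0.072 -0.04 0 None
scene 0.072 0 0 None
scene 0.072 0.03 9 0.05151841082567858
mat ((0.0, 0.0), 0.0) [nan nan nan]<stdin>:25: RuntimeWarning: Mean of empty slice.
  ret = um.true_divide(
```

```bash
python3 - <<'E'
from h import *
for n in ('side','scene'):
    F=snap(n,n+'3'); W=cloud(F); hsv=cv2.cvtColor(F['image'],cv2.COLOR_RGB2HSV)
    m=(W[...,2]>.08)&(W[...,2]<.9)&(W[...,0]>.1)&(W[...,0]<.9)&(W[...,1]>-.6)&(W[...,1]<.5)
    k,l,s,c=cv2.connectedComponentsWithStats(m.astype(np.uint8))
    for i in range(1,k):
        if s[i,4]>15: P=W[l==i]; print(n,s[i].tolist(),np.round(np.nanpercentile(P,[1,50,99],axis=0),3).tolist())
E
```

```text
side [381, 174, 32, 61, 1539] [[0.798, -0.152, 0.081], [0.821, -0.14, 0.152], [0.856, -0.104, 0.211]]
side [529, 222, 27, 25, 344] [[0.764, -0.599, 0.345], [0.776, -0.573, 0.375], [0.797, -0.554, 0.396]]
side [322, 229, 29, 18, 404] [[0.652, -0.174, 0.08], [0.681, -0.15, 0.087], [0.712, -0.115, 0.09]]
side [431, 236, 13, 15, 84] [[0.887, -0.225, 0.08], [0.895, -0.203, 0.085], [0.9, -0.179, 0.089]]
side [255, 245, 51, 59, 1654] [[0.49, -0.332, 0.081], [0.532, -0.308, 0.107], [0.577, -0.251, 0.155]]
side [373, 257, 127, 118, 2524] [[0.616, -0.6, 0.196], [0.698, -0.587, 0.213], [0.757, -0.52, 0.345]]
side [335, 289, 33, 67, 867] [[0.572, -0.599, 0.156], [0.583, -0.534, 0.278], [0.629, -0.495, 0.289]]
side [223, 309, 145, 87, 2809] [[0.441, -0.6, 0.088], [0.51, -0.588, 0.213], [0.597, -0.456, 0.226]]
side [141, 338, 15, 82, 746] [[0.311, -0.563, 0.083], [0.334, -0.524, 0.156], [0.345, -0.428, 0.167]]
side [201, 339, 22, 81, 805] [[0.407, -0.583, 0.082], [0.416, -0.535, 0.164], [0.426, -0.447, 0.176]]
side [506, 346, 11, 12, 40] [[0.777, -0.599, 0.211], [0.781, -0.59, 0.213], [0.785, -0.5
[... 324 characters left out ...]
3, 20, 41, 162] [[0.765, -0.599, 0.259], [0.792, -0.566, 0.345], [0.814, -0.548, 0.397]]
scene [286, 64, 131, 114, 5086] [[0.413, -0.599, 0.082], [0.63, -0.589, 0.158], [0.893, -0.45, 0.329]]
scene [212, 148, 24, 48, 929] [[0.796, -0.138, 0.081], [0.814, -0.1, 0.153], [0.851, -0.086, 0.213]]
scene [427, 149, 12, 42, 164] [[0.306, -0.573, 0.083], [0.32, -0.444, 0.136], [0.344, -0.421, 0.171]]
scene [325, 164, 31, 36, 732] [[0.487, -0.326, 0.081], [0.524, -0.272, 0.109], [0.575, -0.243, 0.157]]
scene [457, 166, 20, 36, 185] [[0.191, -0.565, 0.08], [0.202, -0.487, 0.114], [0.264, -0.429, 0.136]]
scene [259, 192, 23, 15, 260] [[0.65, -0.169, 0.08], [0.677, -0.136, 0.089], [0.709, -0.109, 0.093]]
```

```bash
cat >> h.py <<'E'
def plan(x,y,z,yaw=None,o=None):
    """target TCP; yaw=world angle (deg) of tool x axis; prints shift in tool axes and turn"""
    o=o or manip.get_obs(); R=np.array(o['tool_rot']); p=np.array(o['tcp_pos'])
    s=R.T@(np.array([x,y,z])-p); cur=np.degrees(np.arctan2(R[1,0],R[0,0]))
    turn=0 if yaw is None else -((yaw-cur+180)%360-180)
    print('shift mm',np.round(s*1000,1),'turn',round(turn,1),'cur yaw',round(cur,2)); return s,turn
E
python3 - <<'E'
from h import *
st(); plan(.531,-.288,.30,75)
E
```

```text
t 0.55 tcp [ 0.1387 -0.6094  0.2388] w 1.002 F [ 0.03 -0.54  1.2 ]
[[0.9751, 0.2219, 0.0], [0.2219, -0.9751, -0.0001], [0.0, 0.0001, -1.0]]
q [1.381, 0.689, -0.195, 1.565, 0.157, 0.903, -0.215]
shift mm [ 453.8 -226.4  -61.3] turn -62.2 cur yaw 12.82
```

>>> jog_arm(steps=[[0.35,0,0,-0.061,0],[0.35,0,0,-0.061,0],[0.35,0.4538,-0.2264,-0.061,-62.2],[0.35,0.4538,-0.2264,-0.061,-62.2],[0.35,0.4538,-0.2264,-0.061,-62.2],[0.35,0.4538,-0.2264,-0.061,-62.2],[0.35,0.4538,-0.2264,-0.061,-62.2],[0.35,0.4538,-0.2264,-0.061,-62.2],[0.35,0.4538,-0.2264,-0.061,-62.2],[0.35,0.4538,-0.2264,-0.061,-62.2],[0.35,0.4538,-0.2264,-0.061,-62.2],[0.35,0.4538,-0.2264,-0.061,-62.2],[0.35,0.4538,-0.2264,-0.061,-62.2],[0.35,0.4538,-0.2264,-0.061,-62.2],[0.35,0.4538,-0.2264,-0.061,-62.2],[0.35,0.4538,-0.2264,-0.061,-62.2],[0.35,0.4538,-0.2264,-0.061,-62.2],[0.35,0.4538,-0.2264,-0.061,-62.2]])

```text
time: 2.05
tcp_pos: [0.5292, -0.2901, 0.2995]
tool_rot: [[0.261, 0.965, -0.002], [0.965, -0.261, -0.002], [-0.002, -0.001, -1.0]]
contact_force: [0.1, -0.7, -0.4]
width: 0.349
```

```bash
python3 - <<'E'
from h import *
st(); plan(.531,-.288,.131,75)
F=snap('wrist','w1'); W=cloud(F)
m=(W[...,2]>.14)&(W[...,2]<.165)&(np.hypot(W[...,0]-.53,W[...,1]+.29)<.08)
k,l,s,c=cv2.connectedComponentsWithStats(m.astype(np.uint8))
for i in range(1,k):
    if s[i,4]>50: P=W[l==i]; print(s[i],cv2.minAreaRect(P[:,:2].astype(np.float32)),np.median(P,0))
E
```

```text
t 2.05 tcp [ 0.5292 -0.2901  0.2995] w 0.349 F [ 0.09 -0.66 -0.35]
[[0.2614, 0.9652, -0.0018], [0.9652, -0.2614, -0.0016], [-0.002, -0.0013, -1.0]]
q [0.701, 0.626, -0.494, 1.545, 0.327, 1.055, -0.141]
shift mm [  2.9   1.4 168.5] turn -0.2 cur yaw 74.85
[ 270  141   16  103 1538] ((0.5305388569831848, -0.2882941961288452), (0.08301656693220139, 0.011776449158787727), 74.65336608886719) [ 0.5311119  -0.28493169  0.15360275]
```

View pics/w1.png

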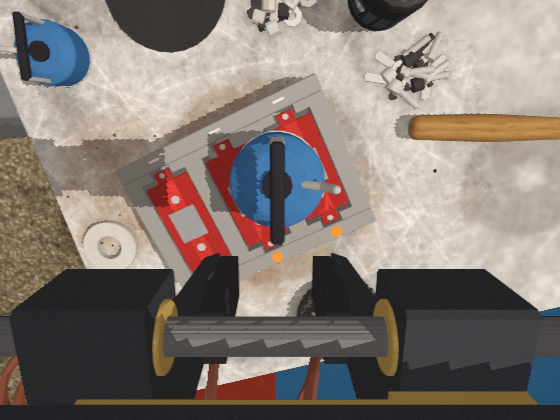

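>>> jog_arm(grip_force=40, steps=[[0.35,0.002,0.001,0.06,0],[0.35,0.002,0.001,0.1,0],[0.35,0.002,0.001,0.14,0],[0.35,0.002,0.001,0.168,0],[0.35,0.002,0.001,0.168,0],[0.35,0.002,0.001,0.168,0],[0,0.002,0.001,0.168,0],[0,0.002,0.001,0.168,0],[0,0.002,0.001,0.168,0],[0,0.002,0.001,0.168,0],[0,0.002,0.001,0.168,0],[0,0.002,0.001,0.168,0],[0,0.002,0.001,0.158,0],[0,0.002,0.001,0.138,0],[0,0.002,0.001,0.118,0],[0,0.002,0.001,0.098,0],[0,0.002,0.001,0.098,0]])

```text
time: 3.52
tcp_pos: [0.5327, -0.2894, 0.2059]
tool_rot: [[0.262, 0.965, 0.005], [0.965, -0.262, -0.004], [-0.003, 0.006, -1.0]]
contact_force: [2.1, -0.2, -5.6]
width: 0.126
```

```bash
python3 - <<'E'
from h import *
st(); plan(.467,-.075,.20)
F=snap('scene','s4')
E
```

```text
t 3.52 tcp [ 0.5327 -0.2894  0.2059] w 0.126 F [ 2.1  -0.19 -5.61]
[[0.2622, 0.965, 0.0053], [0.965, -0.2621, -0.0041], [-0.0026, 0.0062, -1.0]]
q [0.675, 0.728, -0.452, 1.658, 0.403, 0.843, -0.213]
shift mm [ 189.7 -119.7    4.6] turn 0 cur yaw 74.8
```

View pics/s4.png

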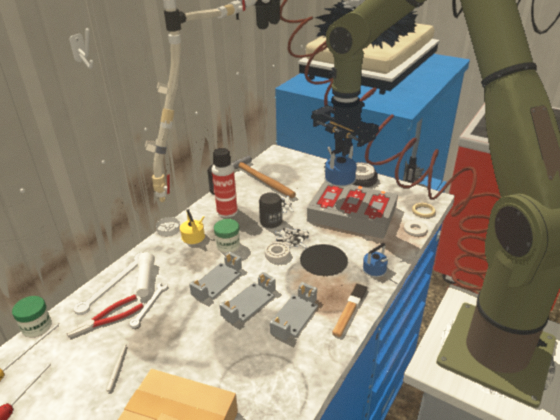

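>>> jog_arm(steps=[[0,0.015,-0.01,0.0,0],[0,0.04,-0.025,0.0,0],[0,0.065,-0.041,0.0,0],[0,0.09,-0.057,0.0,0],[0,0.115,-0.073,0.0,0],[0,0.14,-0.088,0.0,0],[0,0.165,-0.104,0.0,0],[0,0.18,-0.114,0.0,0],[0,0.1897,-0.1197,0.01,0],[0,0.1897,-0.1197,0.03,0],[0,0.1897,-0.1197,0.05,0],[0,0.1897,-0.1197,0.07,0],[0,0.1897,-0.1197,0.09,0],[0,0.1897,-0.1197,0.105,0],[0,0.1897,-0.1197,0.105,0],[0,0.1897,-0.1197,0.105,0]])

```text
time: 4.9
tcp_pos: [0.4655, -0.0749, 0.097]
tool_rot: [[0.262, 0.965, 0.0], [0.965, -0.262, -0.003], [-0.003, 0.001, -1.0]]
contact_force: [-0.0, 0.4, -5.0]
width: 0.129
```

```bash
python3 - <<'E'
from h import *
st(); plan(.467,-.075,.084)
F=snap('scene','s5')
E
```

```text
t 4.9 tcp [ 0.4655 -0.0749  0.097 ] w 0.129 F [-0.04  0.43 -4.98]
[[0.2616, 0.9652, 0.0004], [0.9652, -0.2616, -0.0032], [-0.003, 0.0012, -1.0]]
q [0.202, 0.757, -0.229, 2.136, 0.56, 0.305, -0.769]
shift mm [ 0.3  1.4 13. ] turn 0 cur yaw 74.83
```

View pics/s5.png

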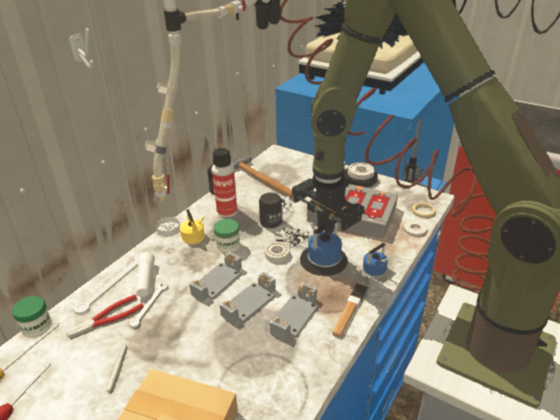

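>>> jog_arm(steps=[[0,0,0,0.006,0],[0,0,0,0.011,0],[0,0,0,0.014,0],[0,0,0,0.015,0],[0,0,0,0.015,0],[0.3,0,0,0.014,0],[0.3,0,0,0.014,0],[0.3,0,0,0.014,0],[0.3,0,0,-0.02,0],[0.3,0,0,-0.06,0],[0.3,0,0,-0.1,0],[0.3,0,0,-0.12,0],[0.3,0,0,-0.12,0]])

```text
time: 6.03
tcp_pos: [0.4688, -0.0746, 0.2218]
tool_rot: [[0.263, 0.965, 0.011], [0.965, -0.263, -0.003], [-0.0, 0.012, -1.0]]
contact_force: [0.3, -0.6, -0.3]
width: 0.303
```

```bash
python3 - <<'E'
from h import *
st()
F=snap('side','s6'); W=cloud(F); hsv=cv2.cvtColor(F['image'],cv2.COLOR_RGB2HSV)
m=(np.hypot(W[...,0]-.467,W[...,1]+.075)<.07)&(W[...,2]>.09)&(W[...,2]<.115); P=W[m]; print(cv2.minAreaRect(P[:,:2].astype(np.float32)),np.round(P.mean(0),4),P.max(0))
# nest red pads & gray outline
c0=np.array([.494,-.303]); 
red=((hsv[...,0]<8)|(hsv[...,0]>172))&(hsv[...,1]>120)&(abs(W[...,2]-.05)<.008)&(np.hypot(W[...,0]-c0[0],W[...,1]-c0[1])<.15)
k,l,s,c=cv2.connectedComponentsWithStats(red.astype(np.uint8))
for i in range(1,k):
    if s[i,4]>100: P=W[l==i]; r=cv2.minAreaRect(P[:,:2].astype(np.float32)); print(np.round(r[0],4),np.round(r[1],4),round(r[2],2))
top=(abs(W[...,2]-.05)<.006)&(np.hypot(W[...,0]-c0[0],W[...,1]-c0[1])<.17); P=W[top]; print(cv2.minAreaRect(P[:,:2].astype(np.float32)))
E
```

```text
t 6.03 tcp [ 0.4688 -0.0746  0.2218] w 0.303 F [ 0.27 -0.62 -0.33]
[[0.2627, 0.9648, 0.0114], [0.9649, -0.2627, -0.0035], [-0.0004, 0.0119, -0.9999]]
q [0.353, 0.546, -0.451, 2.027, 0.395, 0.64, -0.626]
((0.46757742762565613, -0.0754397064447403), (0.08456792682409286, 0.012754601426422596), 74.58716583251953) [ 0.467  -0.0829  0.1039] [ 0.48322343 -0.03327871  0.10869854]
[ 0.5661 -0.2894] [0.0524 0.1319] 9.77
[ 0.4941 -0.2972] [0.0516 0.123 ] 9.49
[ 0.4233 -0.3144] [0.0498 0.1322] 9.95
((0.4947964549064636, -0.30413466691970825), (0.23384855687618256, 0.1732063591480255), 10.22303295135498)
```

View pics/s6.png

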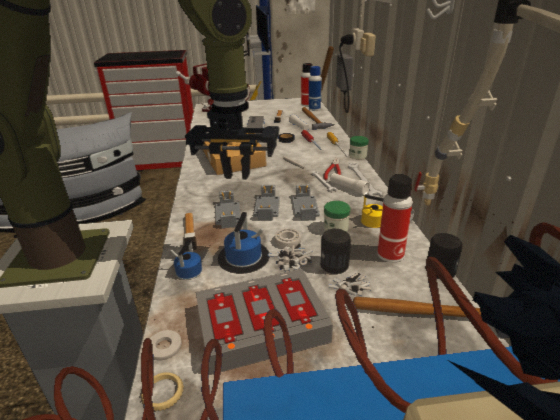

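```bash
python3 - <<'E'
from h import *
plan(.5733,-.3309,.20,100)
E
```

```text
shift mm [-219.2  169.2   21.3] turn -25.2 cur yaw 74.76
```

>>> jog_arm(steps=[[0,-0.219,0.169,0.021,-25.2],[0,-0.219,0.169,0.021,-25.2],[0,-0.219,0.169,0.021,-25.2],[0,-0.219,0.169,0.021,-25.2],[0,-0.219,0.169,0.021,-25.2],[0,-0.219,0.169,0.021,-25.2],[0,-0.219,0.169,0.021,-25.2],[0,-0.219,0.169,0.021,-25.2],[0,-0.219,0.169,0.021,-25.2],[0,-0.219,0.169,0.021,-25.2],[0,-0.219,0.169,0.021,-25.2]])

```text
time: 7.0
tcp_pos: [0.5729, -0.3283, 0.1995]
tool_rot: [[-0.176, 0.984, 0.006], [0.984, 0.176, -0.002], [-0.003, 0.006, -1.0]]
contact_force: [0.5, -0.5, -0.7]
width: 0.004
```

```bash
cat > nest.py <<'E'
from h import *
st()
F=snap('wrist','wn%d'%int(manip.get_obs()['time']*100)); W=cloud(F); hsv=cv2.cvtColor(F['image'],cv2.COLOR_RGB2HSV)
red=((hsv[...,0]<8)|(hsv[...,0]>172))&(hsv[...,1]>120)&(W[...,2]>.02)&(W[...,2]<.1)&(np.hypot(W[...,0]-.494,W[...,1]+.303)<.15)
k,l,s,c=cv2.connectedComponentsWithStats(red.astype(np.uint8))
for i in range(1,k):
    if s[i,4]>300: P=W[l==i]; r=cv2.minAreaRect(P[:,:2].astype(np.float32)); print(s[i].tolist(),np.round(r[0],4),np.round(r[1],4),round(r[2],2),'z',np.round(np.percentile(P[:,2],[2,50,98]),4))
E
python3 nest.py; python3 -c "
from h import *
plan(.5733,-.3309,.052,100)"; ls pics
```

```text
t 7.0 tcp [ 0.5729 -0.3283  0.1995] w 0.004 F [ 0.48 -0.51 -0.72]
[[-0.176, 0.9844, 0.0061], [0.9844, 0.176, -0.0019], [-0.0029, 0.0057, -1.0]]
q [0.75, 0.83, -0.589, 1.483, 0.516, 0.98, 0.2]
[45, 61, 82, 167, 7292] [ 0.4217 -0.3184] [0.0533 0.1317] 9.85 z [0.0469 0.0488 0.0503]
[142, 62, 73, 166, 7195] [ 0.4924 -0.3063] [0.0522 0.1306] 10.1 z [0.0472 0.0489 0.0504]
[239, 62, 67, 166, 7119] [ 0.5632 -0.2927] [0.0515 0.1345] 9.88 z [0.0472 0.0489 0.0504]
shift mm [ -1.9  -1.1 148. ] turn 0.1 cur yaw 100.13
s4.png
s5.png
s6.png
scene0.png
scene1.png
scene2.png
scene3.png
scenez.png
side0.png
side1.png
side2.png
side3.png
sidez.png
w1.png
wn700.png
wrist0.png
```

>>> jog_arm(steps=[[0,-0.003,0,0.05,0],[0,-0.003,0,0.09,0],[0,-0.003,0,0.125,0],[0,-0.003,0,0.14,0],[0,-0.003,0,0.145,0],[0,-0.003,0,0.15,0],[0,-0.003,0,0.154,0],[0,-0.003,0,0.158,0],[0,-0.003,0,0.162,0],[0,-0.003,0,0.166,0],[0,-0.003,0,0.169,0]])

```text
time: 7.97
tcp_pos: [0.5763, -0.3342, 0.0329]
tool_rot: [[-0.174, 0.985, 0.011], [0.985, 0.174, -0.006], [-0.008, 0.009, -1.0]]
contact_force: [-4.6, -3.3, 28.5]
width: 0.007
```

```bash
python3 nest.py
```

```text
t 7.97 tcp [ 0.5763 -0.3342  0.0329] w 0.007 F [-4.62 -3.32 28.52]
[[-0.1744, 0.9846, 0.0107], [0.9846, 0.1745, -0.0059], [-0.0077, 0.0095, -0.9999]]
q [0.699, 1.041, -0.474, 1.555, 0.661, 0.697, 0.088]
[0, 0, 140, 316, 27509] [ 0.4922 -0.3046] [0.0523 0.1147] 9.43 z [0.0472 0.0489 0.0502]
[168, 5, 186, 264, 27347] [ 0.5597 -0.285 ] [0.055  0.1001] 10.33 z [0.0321 0.0641 0.0769]
```

>>> jog_arm(steps=[[0,0,0,-0.03,0],[0,0,0,-0.07,0],[0,0,0,-0.11,0],[0.72,0.04,0,-0.14,0],[0.72,0.075,0.0,-0.14,0],[0.72,0.075,0,-0.14,0],[0.72,0.075,0,-0.14,0]])

```text
time: 8.6
tcp_pos: [0.5622, -0.2546, 0.1737]
tool_rot: [[-0.181, 0.983, 0.011], [0.983, 0.181, -0.003], [-0.005, 0.01, -1.0]]
contact_force: [0.5, -1.0, -0.9]
width: 0.286
```

```bash
cat > tip.py <<'E'
from h import *
import sys
cx,cy=float(sys.argv[1]),float(sys.argv[2])
st()
for n in ('wrist','side'):
    F=snap(n,'%s%d'%(n,int(manip.get_obs()['time']*100))); W=cloud(F); hsv=cv2.cvtColor(F['image'],cv2.COLOR_RGB2HSV)
    th=np.deg2rad(10); ex=np.array([np.cos(th),np.sin(th)]); ey=np.array([-ex[1],ex[0]])
    d=W[...,:2]-[cx,cy]; X=d@ex; Y=d@ey; Z=W[...,2]
    red=((hsv[...,0]<8)|(hsv[...,0]>172))&(hsv[...,1]>120)
    q=red&(Z>.052)&(Z<.1)&(abs(X)<.035)&(Y<.08)&(Y>-.03)
    k,l,s,c=cv2.connectedComponentsWithStats(q.astype(np.uint8)); i=1+np.argmax(s[1:,4]); q=l==i
    print(n,s[i].tolist(),'X',np.round([X[q].min(),X[q].max()],4),'Y',np.round([Y[q].min(),Y[q].max()],4))
    # at Y slices, mid X
    for y in (.02,.03,.04):
        a=q&(abs(Y-y)<.004); print(' Y',y,'mid',np.round((X[a].min()+X[a].max())/2,4),'w',np.round(X[a].max()-X[a].min(),4),'z',np.round(np.median(Z[a]),4))
E
python3 tip.py .565 -.2905; python3 -c "
from h import *
plan(.5598,-.2608,.053,100)"
```

```text
t 8.6 tcp [ 0.5622 -0.2546  0.1737] w 0.286 F [ 0.46 -1.03 -0.85]
[[-0.1812, 0.9834, 0.0111], [0.9834, 0.1812, -0.0031], [-0.0051, 0.0103, -0.9999]]
q [0.661, 0.803, -0.567, 1.653, 0.547, 0.837, 0.044]
wrist [232, 197, 72, 56, 2831] X [-0.0263  0.0236] Y [-0.0012  0.0471]
 Y 0.02 mid -0.0015 w 0.0495 z 0.0633
 Y 0.03 mid -0.0017 w 0.0492 z 0.0686
 Y 0.04 mid -0.0012 w 0.047 z 0.0735
side [278, 273, 29, 27, 450] X [-0.0249  0.0252] Y [-0.0009  0.0478]
 Y 0.02 mid -0.0 w 0.0498 z 0.0629
 Y 0.03 mid -0.0 w 0.0494 z 0.0678
 Y 0.04 mid -0.0073 w 0.033 z 0.0727
shift mm [ -0.5  -3.  119.2] turn 0.1 cur yaw 100.09
```

>>> jog_arm(grip_force=45, steps=[[0.72,-0.0005,-0.003,0.0,0],[0.72,-0.0005,-0.003,0.02,0],[0.72,-0.0005,-0.003,0.02,0],[0.72,-0.0005,-0.003,0.06,0],[0.72,-0.0005,-0.003,0.09,0],[0.72,-0.0005,-0.003,0.11,0],[0.72,-0.0005,-0.003,0.12,0],[0.72,-0.0005,-0.003,0.12,0]])

```text
time: 9.37
tcp_pos: [0.5588, -0.2611, 0.0518]
tool_rot: [[-0.174, 0.985, 0.006], [0.985, 0.174, -0.006], [-0.007, 0.005, -1.0]]
contact_force: [0.1, -0.6, -0.7]
width: 0.726
```

```bash
python3 -c "
from h import *
st();plan(.5598,-.2608,.053,100)"
```

```text
t 9.37 tcp [ 0.5588 -0.2611  0.0518] w 0.726 F [ 0.06 -0.62 -0.66]
[[-0.1742, 0.9847, 0.0065], [0.9847, 0.1743, -0.0056], [-0.0067, 0.0054, -1.0]]
q [0.609, 0.965, -0.451, 1.713, 0.675, 0.617, -0.061]
shift mm [ 0.1  1.1 -1.2] turn 0.0 cur yaw 100.03
```

>>> jog_arm(grip_force=45, steps=[[0,0,0.0005,0.0,0],[0,0,0.0005,0,0],[0,0,0.0005,0.0,0],[0,0,0.0005,0.0,0],[0,0,0.0005,-0.01,0],[0,0,0.0005,-0.03,0],[0,0,0.0005,-0.055,0],[0,0,0.0005,-0.085,0],[0,0,0.0005,-0.115,0],[0,0,0.0005,-0.125,0],[0,0,0.0005,-0.125,0]])

```text
time: 10.28
tcp_pos: [0.5602, -0.2606, 0.1799]
tool_rot: [[-0.174, 0.985, 0.012], [0.985, 0.174, -0.007], [-0.009, 0.011, -1.0]]
contact_force: [-0.9, -0.3, -1.7]
width: 0.563
```

```bash
python3 -c "
from h import *
st();plan(.52,.31,.20,90); snap('side','p1');snap('scene','p2')
for n in ('side','scene'):
    F=snap(n,n+'q');W=cloud(F)
    for y in (-.1,.0,.1,.25,.3,.35): 
        q=(abs(W[...,1]-y)<.02)&(abs(W[...,0]-.52)<.04); print(n,y,q.sum(),np.round(np.nanpercentile(W[...,2][q],[2,50,98]),3))
"
```

```text
t 10.28 tcp [ 0.5602 -0.2606  0.1799] w 0.563 F [-0.89 -0.28 -1.71]
[[-0.174, 0.9847, 0.012], [0.9847, 0.1741, -0.0073], [-0.0093, 0.0105, -0.9999]]
q [0.671, 0.795, -0.569, 1.648, 0.545, 0.848, 0.049]
shift mm [568.6  60.  -24.7] turn 10.0 cur yaw 100.02
side -0.1 641 [-0.002  0.014  0.081]
side 0.0 74 [-0.003 -0.001  0.001]
side 0.1 75 [-0.003 -0.001  0.012]
side 0.25 1 [0.001 0.001 0.001]
side 0.3 31 [-0.003 -0.001  0.001]
side 0.35 106 [-0.004 -0.001  0.001]
scene -0.1 159 [-0.003  0.011  0.088]
scene 0.0 341 [-0.004  0.001  0.018]
scene 0.1 483 [-0.003  0.011  0.041]
scene 0.25 569 [-0.003  0.     0.039]
scene 0.3 499 [-0.003 -0.     0.003]
scene 0.35 549 [-0.004 -0.     0.003]
```

View pics/p1.png

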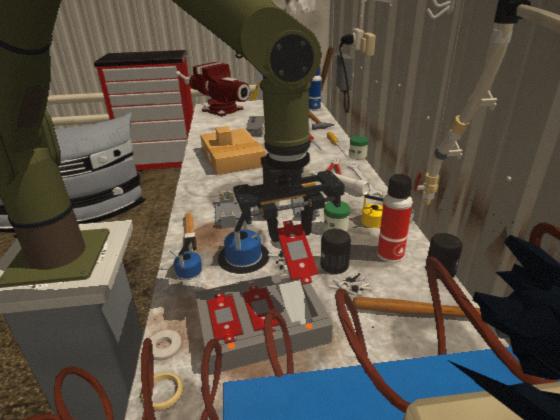

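View pics/p2.png

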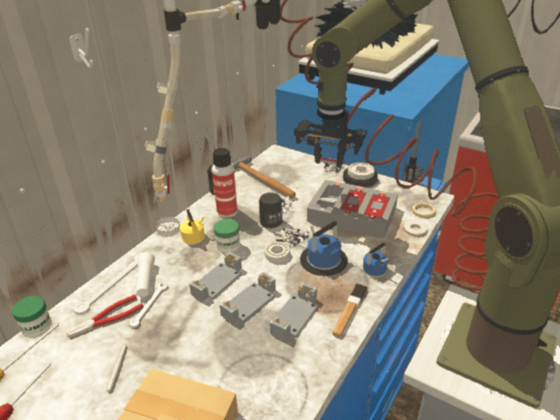

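```bash
python3 -c "
from h import *
F=snap('scene','scq');W=cloud(F)
for y in np.arange(.24,.48,.03):
    print(round(y,2),[ (lambda q: round(float(np.nanpercentile(W[...,2][q],97)),3) if q.sum()>3 else None)((abs(W[...,1]-y)<.015)&(abs(W[...,0]-x)<.015)) for x in np.arange(.4,.85,.03)])
plan(.63,.345,.21,90)
"
```

```text
0.24 [0.003, 0.003, 0.003, 0.003, 0.004, 0.04, 0.04, 0.003, 0.003, 0.003, 0.003, 0.004, 0.009, 0.038, 0.039]
0.27 [0.003, 0.003, 0.003, 0.003, 0.003, 0.003, 0.003, 0.003, 0.003, 0.003, 0.004, 0.003, 0.033, 0.038, 0.037]
0.3 [0.003, 0.003, 0.004, 0.002, 0.002, 0.002, 0.003, 0.003, 0.003, 0.003, 0.003, 0.005, 0.028, 0.036, 0.004]
0.33 [0.003, 0.004, 0.002, 0.002, 0.003, 0.003, 0.004, 0.003, 0.003, 0.004, 0.003, 0.009, 0.015, 0.013, 0.014]
0.36 [0.003, 0.003, 0.003, 0.002, 0.003, 0.003, 0.002, 0.003, 0.003, 0.003, 0.003, 0.01, 0.013, 0.013, 0.014]
0.39 [0.003, 0.003, 0.003, 0.003, 0.003, 0.003, 0.003, 0.002, 0.003, 0.004, 0.003, 0.003, 0.003, 0.014, 0.015]
0.42 [0.064, 0.064, 0.063, None, 0.003, 0.003, 0.003, 0.003, 0.003, 0.003, 0.009, 0.003, 0.003, 0.012, 0.015]
0.45 [0.064, 0.065, 0.065, 0.064, 0.064, 0.065, 0.064, 0.003, 0.003, 0.01, 0.01, 0.003, 0.003, 0.004, 0.013]
shift mm [583.  177.4 -37.8] turn 10.0 cur yaw 100.04
```

>>> jog_arm(steps=[[0,0.02,0.005,-0.02,0],[0,0.05,0.012,-0.035,1],[0,0.085,0.021,-0.037,2],[0,0.12,0.029,-0.037,3],[0,0.155,0.038,-0.037,4],[0,0.19,0.046,-0.037,5],[0,0.225,0.055,-0.037,6],[0,0.26,0.064,-0.037,7],[0,0.295,0.072,-0.037,8],[0,0.33,0.081,-0.037,9],[0,0.365,0.089,-0.037,10],[0,0.4,0.098,-0.037,10],[0,0.435,0.107,-0.037,10],[0,0.47,0.115,-0.037,10],[0,0.505,0.124,-0.037,10],[0,0.54,0.132,-0.037,10],[0,0.57,0.14,-0.037,10],[0,0.585,0.144,-0.037,10],[0,0.594,0.1456,-0.037,10],[0,0.594,0.1456,-0.037,10]])

```text
time: 12.2
tcp_pos: [0.5952, 0.3527, 0.2074]
tool_rot: [[-0.004, 1.0, 0.0], [1.0, 0.004, -0.004], [-0.004, 0.0, -1.0]]
contact_force: [-0.9, -0.4, -2.1]
width: 0.558
```

```bash
python3 -c "
from h import *
st();plan(.60,.35,.05,90); snap('side','p3');snap('scene','p4')
"
```

```text
t 12.2 tcp [0.5952 0.3527 0.2074] w 0.558 F [-0.87 -0.36 -2.08]
[[-0.0041, 1.0, 0.0003], [1.0, 0.0041, -0.0042], [-0.0042, 0.0003, -1.0]]
q [-0.379, 0.847, -0.467, 1.359, 0.408, 1.033, -0.916]
shift mm [ -2.1   4.7 157.5] turn 0.2 cur yaw 90.24
```

View pics/p4.png

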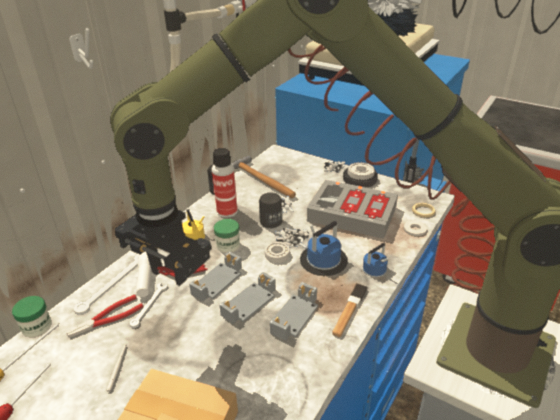

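View pics/p3.png

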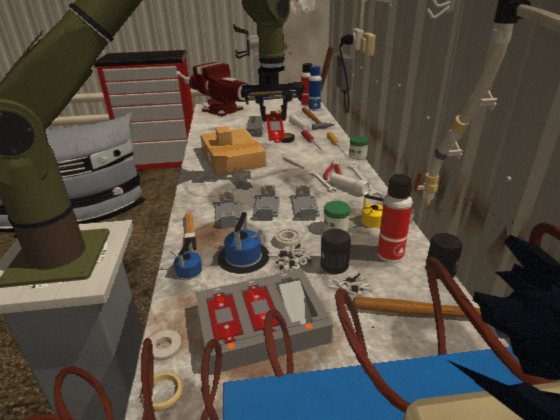

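>>> jog_arm(grip_force=30, steps=[[0,-0.002,0.004,0.04,0],[0,-0.002,0.004,0.08,0],[0,-0.002,0.004,0.12,0],[0,-0.002,0.004,0.14,0],[0,-0.002,0.004,0.15,0],[0,-0.002,0.004,0.157,0],[0,-0.002,0.004,0.164,0],[0,-0.002,0.004,0.171,0],[0,-0.002,0.004,0.178,0],[0,-0.002,0.004,0.185,0],[0,-0.002,0.004,0.191,0]])

```text
time: 13.22
tcp_pos: [0.602, 0.3469, 0.0181]
tool_rot: [[-0.001, 1.0, 0.004], [1.0, 0.001, -0.004], [-0.004, 0.004, -1.0]]
contact_force: [-0.5, 2.3, 3.8]
width: 0.56
```

```bash
python3 -c "
from h import *
st(); snap('side','p5')
"
```

```text
t 13.22 tcp [0.602  0.3469 0.0181] w 0.56 F [-0.49  2.3   3.77]
[[-0.0006, 1.0, 0.0044], [1.0, 0.0006, -0.0043], [-0.0043, 0.0044, -1.0]]
q [-0.408, 1.079, -0.377, 1.446, 0.526, 0.717, -1.004]
```

Rotating as intended. On down to about z = 3 mm, then release and rise.

>>> jog_arm(steps=[[0,0,0,0.006,0],[0,0,0,0.01,0],[0,0,0,0.014,0],[0,0,0,0.014,0],[0,0,0,0.014,0]])

```text
time: 13.68
tcp_pos: [0.601, 0.345, 0.0019]
tool_rot: [[-0.001, 1.0, 0.002], [1.0, 0.001, -0.008], [-0.008, 0.002, -1.0]]
contact_force: [-0.0, 1.1, -0.2]
width: 0.564
```

```bash
python3 -c "
from h import *
st(); snap('side','p5')
"
```

```text
t 13.68 tcp [0.601  0.345  0.0019] w 0.564 F [-0.04  1.13 -0.22]
[[-0.0007, 1.0, 0.0015], [1.0, 0.0007, -0.0079], [-0.0079, 0.0015, -1.0]]
q [-0.411, 1.101, -0.367, 1.447, 0.534, 0.698, -1.009]
```

>>> jog_arm(steps=[[0.72,0,0,-0.001,0],[0.72,0,0,-0.001,0],[0.72,0,0,-0.001,0],[0.72,0,0,-0.03,0],[0.72,-0.02,0,-0.07,0],[0.72,-0.06,0,-0.11,0],[0.72,-0.1,0,-0.13,0],[0.72,-0.1,0,-0.13,0]])

```text
time: 14.4
tcp_pos: [0.6029, 0.241, 0.136]
tool_rot: [[0.003, 1.0, 0.006], [1.0, -0.003, -0.011], [-0.011, 0.006, -1.0]]
contact_force: [0.7, -1.2, 0.2]
width: 0.72
```

```bash
cat > padbench.py <<'E'
from h import *
import sys
cx,cy=float(sys.argv[1]),float(sys.argv[2])
st()
for n in sys.argv[3:] or ['wrist','scene','side']:
    F=snap(n,'pb_%s%d'%(n,int(manip.get_obs()['time']*100))); W=cloud(F); hsv=cv2.cvtColor(F['image'],cv2.COLOR_RGB2HSV)
    red=((hsv[...,0]<8)|(hsv[...,0]>172))&(hsv[...,1]>110)&(np.hypot(W[...,0]-cx,W[...,1]-cy)<.11)&(W[...,2]<.06)&(W[...,2]>.006)
    red=cv2.morphologyEx(red.astype(np.uint8),cv2.MORPH_CLOSE,np.ones((3,3)))>0
    k,l,s,c=cv2.connectedComponentsWithStats(red.astype(np.uint8)); 
    if k<2: print(n,'none'); continue
    i=1+np.argmax(s[1:,4]); P=W[l==i]; P=P[~np.isnan(P).any(1)]; r=cv2.minAreaRect(P[:,:2].astype(np.float32))
    A=np.c_[P[:,:2]-r[0],np.ones(len(P))]; pl=np.linalg.lstsq(A,P[:,2],rcond=None)[0]
    print(n,s[i].tolist(),np.round(r[0],4),np.round(r[1],4),round(r[2],2),'plane',np.round(pl,4))
E
python3 padbench.py .601 .305
```

```text
t 14.4 tcp [0.6029 0.241  0.136 ] w 0.72 F [ 0.73 -1.22  0.22]
[[0.0034, 1.0, 0.0058], [0.9999, -0.0034, -0.0108], [-0.0107, 0.0058, -0.9999]]
q [-0.226, 0.873, -0.44, 1.567, 0.484, 0.813, -0.871]
wrist [233, 15, 76, 191, 9195] [0.5999 0.3027] [0.1274 0.0496] 90.0 plane [ 0.0026 -0.0009  0.0119]
scene [171, 310, 45, 38, 676] [0.6014 0.3034] [0.0522 0.1256] 0.28 plane [-0.0008 -0.0029  0.013 ]
side [270, 174, 19, 18, 188] [0.6021 0.2999] [0.1268 0.0496] 89.95 plane [-0.0068  0.0066  0.0118]
```

```bash
python3 -c "
from h import *
plan(.6005,.3025,.0025,90)"
```

```text
shift mm [ 60.   -2.2 130.9] turn -0.2 cur yaw 89.82
```

>>> jog_arm(grip_force=40, steps=[[0.72,0.03,-0.002,0.03,-0.2],[0.72,0.06,-0.002,0.06,-0.2],[0.72,0.06,-0.002,0.09,-0.2],[0.72,0.06,-0.002,0.115,-0.2],[0.72,0.06,-0.002,0.125,-0.2],[0.72,0.06,-0.002,0.13,-0.2],[0.72,0.06,-0.002,0.13,-0.2]])

```text
time: 15.13
tcp_pos: [0.5994, 0.3032, 0.0025]
tool_rot: [[-0.001, 1.0, 0.001], [1.0, 0.001, -0.009], [-0.009, 0.001, -1.0]]
contact_force: [1.1, -0.4, 0.7]
width: 0.718
```

```bash
python3 -c "
from h import *
st(); plan(.6005,.3025,.0025,90)"
```

```text
t 15.13 tcp [0.5994 0.3032 0.0025] w 0.718 F [ 1.08 -0.41  0.68]
[[-0.0014, 1.0, 0.0012], [1.0, 0.0014, -0.009], [-0.009, 0.0012, -1.0]]
q [-0.358, 1.079, -0.36, 1.522, 0.555, 0.649, -0.993]
shift mm [-0.7  1.1 -0. ] turn 0.1 cur yaw 90.08
```

>>> jog_arm(grip_force=40, steps=[[0,0,0,0,0],[0,0,0,0,0],[0,0,0,0,0],[0,0,0,0,0],[0,0,0,-0.02,0],[0,0,0,-0.05,0],[0,0,0,-0.09,0],[0,-0.01,0,-0.13,0],[0,-0.04,0.01,-0.16,0],[0,-0.075,0.02,-0.18,0],[0,-0.11,0.03,-0.18,0],[0,-0.145,0.045,-0.18,0],[0,-0.18,0.06,-0.18,0],[0,-0.21,0.06,-0.18,0],[0,-0.24,0.06,-0.18,0],[0,-0.255,0.06,-0.18,0],[0,-0.26,0.06,-0.18,0],[0,-0.26,0.06,-0.18,0],[0,-0.26,0.06,-0.18,0]])

```text
time: 16.72
tcp_pos: [0.6593, 0.0477, 0.1852]
tool_rot: [[-0.004, 1.0, 0.001], [1.0, 0.004, -0.006], [-0.006, 0.001, -1.0]]
contact_force: [0.2, 1.2, -1.1]
width: 0.562
```

```bash
cat > brk.py <<'E'
from h import *
import sys
st()
C={'A':(.4293,.142),'B':(.547,.1615),'C':(.6612,.1435)}
for n in sys.argv[1:] or ['wrist','scene','side']:
    F=snap(n,'br_%s%d'%(n,int(manip.get_obs()['time']*100))); W=cloud(F)
    m=(abs(W[...,2]-.0385)<.004)&(W[...,0]>.36)&(W[...,0]<.72)&(W[...,1]>.0)&(W[...,1]<.3)
    k,l,s,c=cv2.connectedComponentsWithStats(cv2.dilate(m.astype(np.uint8),np.ones((3,3)))); out=[]
    for i in range(1,k):
        q=(l==i)&m
        if q.sum()>25:
            P=W[q][:,:2].astype(np.float32); r=cv2.minAreaRect(P)
            if .015<min(r[1])<.032 and .035<max(r[1])<.055: out.append((r[0],r[1],q.sum(),[c0 for c0 in s[i]]))
    out.sort()
    for o in out: print(n,np.round(o[0],4),np.round(o[1],4),o[2],[int(v) for v in o[3][:4]])
    for i in range(len(out)):
        for j in range(len(out)):
            a,b=np.array(out[i][0]),np.array(out[j][0]); d=b-a
            if d[1]>.1 and abs(np.hypot(*d)-.13)<.012: print('  bracket ctr',np.round((a+b)/2,4),'sep',np.round(np.hypot(*d),4),'yaw',np.round(np.degrees(np.arctan2(d[1],d[0])),2))
E
python3 brk.py; ls -t pics | head -4
```

```text
t 16.72 tcp [0.6593 0.0477 0.1852] w 0.562 F [ 0.19  1.19 -1.09]
[[-0.0037, 1.0, 0.0014], [1.0, 0.0037, -0.0064], [-0.0065, 0.0014, -1.0]]
q [0.111, 0.834, -0.501, 1.49, 0.465, 0.937, -0.527]
wrist [0.5367 0.0979] [0.0218 0.0431] 1117 [86, 113, 61, 38]
scene [0.4272 0.2081] [0.0445 0.0252] 112 [269, 316, 22, 16]
scene [0.4315 0.0756] [0.0427 0.0245] 92 [297, 281, 21, 13]
scene [0.5366 0.0982] [0.0234 0.0456] 89 [258, 271, 19, 14]
scene [0.5575 0.2268] [0.0221 0.0477] 105 [218, 300, 21, 15]
scene [0.6581 0.0771] [0.0255 0.0451] 79 [223, 251, 19, 13]
scene [0.6643 0.2095] [0.0229 0.0434] 95 [188, 279, 19, 14]
scene [0.699  0.0275] [0.0519 0.0182] 44 [220, 234, 20, 12]
  bracket ctr [0.4294 0.1419] sep 0.1325 yaw 91.85
  bracket ctr [0.547  0.1625] sep 0.1303 yaw 80.77
  bracket ctr [0.6612 0.1433] sep 0.1325 yaw 87.34
side [0.4292 0.2078] [0.0204 0.0424] 46 [218, 189, 17, 7]
side [0.4327 0.0756] [0.0424 0.0229] 59 [219, 210, 18, 9]
side [0.5376 0.0957] [0.0199 0.0426] 51 [256, 204, 18, 8]
side [0.5581 0.2268] [0.0203 0.0409] 36 [260, 184, 16, 6]
side [0.6592 0.0791] [0.0287 0.0393] 50 [300, 204, 17, 8]
side [0.6655 0.2071] [0.0231 0.041 ] 37 [295, 184, 16, 6]
  bracket ctr [0.4309 0.1417] sep 0.1323 yaw 91.48
  bracket ctr [0.5478 0.1612] sep 0.1327 yaw 81.1
  bracket ctr [0.6623 0.1431] sep 0.1281 yaw 87.18
br_side1681.png
br_scene1676.png
br_wrist1671.png
pb_side1450.png
```

View pics/br_wrist1671.png

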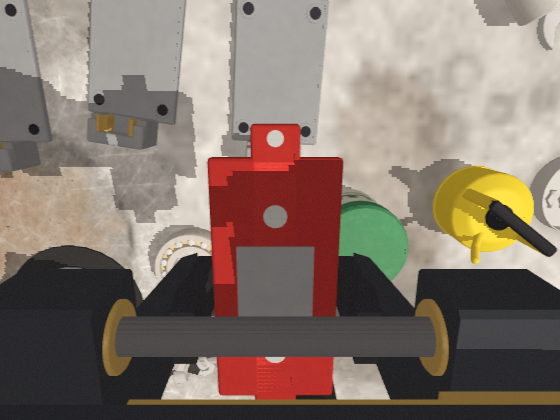

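```bash
cat > held.py <<'E'
from h import *
o=st()
F=snap('wrist','held%d'%int(o['time']*100)); W=cloud(F); hsv=cv2.cvtColor(F['image'],cv2.COLOR_RGB2HSV)
R=np.array(o['tool_rot']); T=(W-np.array(o['tcp_pos']))@R
red=((hsv[...,0]<8)|(hsv[...,0]>172))&(hsv[...,1]>110)&(T[...,2]>-.03)&(T[...,2]<.01)
top=red&(abs(T[...,2]-np.nanmedian(T[...,2][red]))<.004)
P=T[top]; A=np.c_[P[:,:2],np.ones(len(P))]; pl=np.linalg.lstsq(A,P[:,2],rcond=None)[0]
print('top plane in tool',np.round(pl,4))
f=P[P[:,0]>.02]; ear=f[f[:,0]>.055]
print('front ear tip x',np.round(np.percentile(ear[:,0],99.5),4),'ear mid y',np.round((ear[:,1].min()+ear[:,1].max())/2,4))
for x in (.03,.04,.05):
    a=P[abs(P[:,0]-x)<.003]; print(x,'mid y',np.round((a[:,1].min()+a[:,1].max())/2,4),'w',np.round(np.ptp(a[:,1]),4))
E
python3 held.py; python3 -c "
from h import *
plan(.6615,.1433,.10,87.2)"
```

```text
t 16.87 tcp [0.6593 0.0482 0.1851] w 0.564 F [ 0.52 -0.06 -1.7 ]
[[-0.0052, 1.0, 0.0014], [1.0, 0.0052, -0.007], [-0.007, 0.0013, -1.0]]
q [0.11, 0.834, -0.501, 1.49, 0.466, 0.938, -0.527]
top plane in tool [-0.0067  0.0021 -0.0083]
front ear tip x 0.0627 ear mid y -0.0009
0.03 mid y -0.0012 w 0.0496
0.04 mid y -0.0012 w 0.0495
0.05 mid y -0.0011 w 0.0493
shift mm [96.2  2.5 84.3] turn 3.1 cur yaw 90.27
```

>>> jog_arm(steps=[[0,0.03,0.001,0.02,1],[0,0.06,0.002,0.05,2],[0,0.085,0.0025,0.08,3],[0,0.096,0.0025,0.11,3.1],[0,0.0965,0.0025,0.125,3.1],[0,0.0965,0.0025,0.125,3.1],[0,0.0965,0.0025,0.125,3.1]])

```text
time: 17.5
tcp_pos: [0.6616, 0.1417, 0.0591]
tool_rot: [[0.05, 0.999, 0.0], [0.999, -0.05, -0.01], [-0.009, 0.001, -1.0]]
contact_force: [1.0, -0.3, -1.5]
width: 0.558
```

```bash
python3 held.py; python3 brk.py wrist; python3 -c "
from h import *
plan(.6615,.1438,.035,87.2)"; ls -t pics | head -2
```

```text
t 17.5 tcp [0.6616 0.1417 0.0591] w 0.558 F [ 1.02 -0.34 -1.53]
[[0.05, 0.9987, 0.0005], [0.9987, -0.05, -0.0095], [-0.0095, 0.0009, -1.0]]
q [-0.08, 1.006, -0.405, 1.503, 0.526, 0.746, -0.759]
top plane in tool [-0.0064  0.0017 -0.0083]
front ear tip x 0.0626 ear mid y -0.0011
0.03 mid y -0.0012 w 0.0494
0.04 mid y -0.0013 w 0.0494
0.05 mid y -0.0011 w 0.0491
t 17.55 tcp [0.6628 0.1415 0.0604] w 0.564 F [ 0.23  0.03 -2.26]
[[0.0513, 0.9987, 0.0032], [0.9986, -0.0512, -0.0086], [-0.0085, 0.0037, -1.0]]
q [-0.079, 1.004, -0.405, 1.502, 0.526, 0.746, -0.759]
wrist [0.6644 0.2083] [0.0217 0.0433] 3435 [222, 84, 103, 55]
shift mm [ 2.3 -2.1 26.2] turn -0.2 cur yaw 87.03
br_wrist1755.png
held1750.png
```

View pics/br_wrist1755.png

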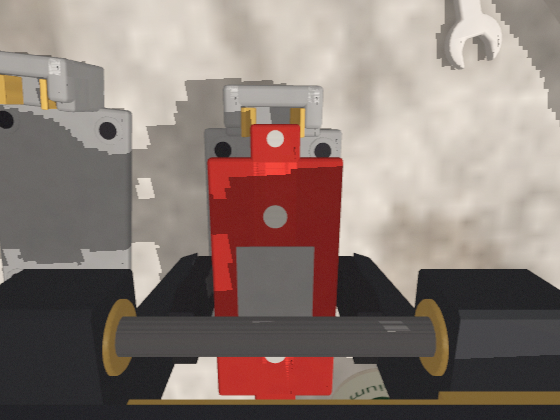

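>>> jog_arm(steps=[[0,0.0027,-0.0009,0.01,0],[0,0.0027,-0.0009,0.02,0],[0,0.0027,-0.0009,0.024,0],[0,0.0027,-0.0009,0.024,0]])

```text
time: 17.93
tcp_pos: [0.6618, 0.1433, 0.0359]
tool_rot: [[0.052, 0.999, 0.002], [0.999, -0.052, -0.009], [-0.009, 0.003, -1.0]]
contact_force: [0.4, 0.3, -2.1]
width: 0.562
```

```bash
python3 brk.py wrist; python3 -c "
from h import *
plan(.662,.1442,.02,87.2)"; ls -t pics | head -1
```

```text
t 17.93 tcp [0.6618 0.1433 0.0359] w 0.562 F [ 0.44  0.29 -2.13]
[[0.0522, 0.9986, 0.0024], [0.9986, -0.0522, -0.0091], [-0.0089, 0.0028, -1.0]]
q [-0.09, 1.037, -0.389, 1.507, 0.542, 0.708, -0.776]
wrist [0.6644 0.2083] [0.0217 0.0431] 4798 [217, 85, 119, 65]
shift mm [ 0.7 -0.2 16.4] turn -0.2 cur yaw 87.02
br_wrist1793.png
```

>>> jog_arm(steps=[[0,0.0007,0,0.004,0],[0,0.0007,0,0.008,0],[0,0.0007,0,0.012,0],[0,0.0007,0,0.016,0],[0,0.0007,0,0.019,0],[0,0.0007,0,0.021,0],[0,0.0007,0,0.021,0]])

```text
time: 18.57
tcp_pos: [0.662, 0.1444, 0.0157]
tool_rot: [[0.052, 0.999, 0.003], [0.999, -0.052, -0.008], [-0.008, 0.003, -1.0]]
contact_force: [-2.9, -0.7, 5.1]
width: 0.56
```

```bash
python3 held.py; ls -t pics | head -1
```

```text
t 18.57 tcp [0.662  0.1444 0.0157] w 0.56 F [-2.88 -0.67  5.1 ]
[[0.0521, 0.9986, 0.0027], [0.9986, -0.052, -0.0085], [-0.0083, 0.0031, -1.0]]
q [-0.097, 1.066, -0.377, 1.507, 0.554, 0.678, -0.787]
top plane in tool [-0.0073  0.002  -0.0083]
front ear tip x 0.0626 ear mid y -0.0011
0.03 mid y -0.0011 w 0.0496
0.04 mid y -0.0012 w 0.0499
0.05 mid y -0.0009 w 0.0496
held1856.png
```

>>> jog_arm(steps=[[0.72,0,0,0,0],[0.72,0,0,0,0],[0.72,0,0,0,0],[0.72,0,0,-0.03,0],[0,0,0,-0.05,0],[0,0,0,-0.05,0],[0,0,0,-0.05,0],[0,0,0,-0.05,0],[0,0,0,-0.03,0],[0,0,0,-0.015,0],[0,0,0,-0.01,0],[0,0,0,-0.006,0],[0,0,0,-0.004,0]])

```text
time: 19.7
tcp_pos: [0.6636, 0.145, 0.0252]
tool_rot: [[0.053, 0.999, 0.006], [0.999, -0.053, -0.009], [-0.009, 0.006, -1.0]]
contact_force: [-13.7, -4.0, 57.0]
width: 0.064
```

```bash
python3 -c "
from h import *
st()"
```

```text
t 19.7 tcp [0.6636 0.145  0.0252] w 0.064 F [-13.66  -4.04  56.97]
[[0.0533, 0.9986, 0.006], [0.9985, -0.0532, -0.0091], [-0.0088, 0.0064, -0.9999]]
q [-0.096, 1.053, -0.382, 1.504, 0.551, 0.691, -0.786]
```

>>> jog_arm(steps=[[0,0,0,-0.01,0],[0,0,0,-0.04,0],[0,-0.03,0,-0.08,0],[0,-0.07,0,-0.11,0],[0,-0.08,0,-0.12,0],[0,-0.08,0,-0.12,0]])

```text
time: 20.2
tcp_pos: [0.6608, 0.0581, 0.1485]
tool_rot: [[0.062, 0.998, 0.01], [0.998, -0.062, -0.015], [-0.014, 0.011, -1.0]]
contact_force: [0.9, -1.3, -0.3]
width: 0.002
```

```bash
python3 padbench.py .662 .144; python3 brk.py; ls -t pics|head -6; python3 -c "
from h import *
plan(.4229+.003,-.3155-.03,.2,100);plan(.494,-.25,.2,100)"
```

```text
t 20.2 tcp [0.6608 0.0581 0.1485] w 0.002 F [ 0.93 -1.27 -0.29]
[[0.0618, 0.998, 0.0103], [0.998, -0.0617, -0.0149], [-0.0142, 0.0112, -0.9998]]
q [0.07, 0.873, -0.457, 1.52, 0.487, 0.857, -0.629]
wrist [227, 0, 78, 174, 9071] [0.6604 0.1372] [0.1165 0.0535] 86.85 plane [ 0.016  -0.0013  0.0238]
scene [198, 260, 39, 30, 430] [0.6614 0.1415] [0.1179 0.0525] 85.93 plane [-0.0031  0.0039  0.0251]
side [296, 190, 19, 20, 214] [0.6629 0.1492] [0.1344 0.0495] 86.84 plane [ 0.0289 -0.0235  0.0238]
t 20.35 tcp [0.6576 0.0666 0.1444] w 0.005 F [ 0.21  0.33 -0.42]
[[0.0531, 0.9986, 0.0034], [0.9986, -0.053, -0.0086], [-0.0084, 0.0039, -1.0]]
q [0.063, 0.878, -0.462, 1.523, 0.485, 0.854, -0.631]
wrist [0.5366 0.098 ] [0.0218 0.0436] 1402 [61, 155, 69, 38]
wrist [0.6566 0.0785] [0.0211 0.0423] 1274 [242, 176, 64, 33]
scene [0.4274 0.2072] [0.0434 0.024 ] 115 [269, 317, 22, 15]
scene [0.4305 0.0761] [0.0434 0.0228] 91 [298, 281, 20, 14]
scene [0.5365 0.0973] [0.0214 0.0433] 89 [258, 271, 19, 14]
scene [0.5592 0.227 ] [0.0234 0.0462] 103 [218, 300, 20, 16]
scene [0.6564 0.0773] [0.0446 0.0229] 72 
[... 245 characters left out ...]
0.2057] [0.0248 0.0425] 44 [218, 189, 17, 8]
side [0.4328 0.0758] [0.0419 0.0235] 60 [219, 210, 18, 9]
side [0.5373 0.0952] [0.0219 0.0428] 52 [256, 204, 18, 8]
side [0.5583 0.2252] [0.0191 0.0408] 35 [260, 184, 16, 6]
side [0.6586 0.0774] [0.0214 0.0409] 48 [300, 204, 17, 8]
side [0.6655 0.2083] [0.0169 0.0408] 36 [295, 184, 16, 6]
  bracket ctr [0.4311 0.1408] sep 0.1299 yaw 91.51
  bracket ctr [0.5478 0.1602] sep 0.1316 yaw 80.83
  bracket ctr [0.6621 0.1428] sep 0.1311 yaw 87.0
br_side2045.png
br_scene2039.png
br_wrist2035.png
pb_side2030.png
pb_scene2025.png
pb_wrist2020.png
shift mm [-425.2 -210.2  -53.2] turn -12.9 cur yaw 87.11
shift mm [-326.4 -147.   -53.8] turn -12.9 cur yaw 87.11
```

```bash
python3 -c "
from h import *
plan(.5577,-.2491,.12,100)"
```

```text
shift mm [-321.7  -83.6   26.4] turn -12.9 cur yaw 87.11
```

>>> jog_arm(steps=[[0,-0.03,-0.008,-0.03,-3],[0,-0.322,-0.0836,-0.03,-12.9],[0,-0.322,-0.0836,-0.03,-12.9],[0,-0.322,-0.0836,-0.03,-12.9],[0,-0.322,-0.0836,-0.03,-12.9],[0,-0.322,-0.0836,-0.03,-12.9],[0,-0.322,-0.0836,-0.03,-12.9],[0,-0.322,-0.0836,-0.03,-12.9],[0,-0.322,-0.0836,-0.03,-12.9],[0,-0.322,-0.0836,-0.01,-12.9],[0,-0.322,-0.0836,0.026,-12.9],[0,-0.322,-0.0836,0.026,-12.9],[0,-0.322,-0.0836,0.026,-12.9]])

```text
time: 21.58
tcp_pos: [0.5565, -0.2477, 0.1185]
tool_rot: [[-0.176, 0.984, -0.002], [0.984, 0.176, -0.006], [-0.005, -0.003, -1.0]]
contact_force: [0.8, 0.6, 0.1]
width: -0.0
```

```bash
python3 -c "
from h import *
st()
plan(.5577,-.2491,.037,100); snap('wrist','wb1')"
```

```text
t 21.58 tcp [ 0.5565 -0.2477  0.1185] w -0.0 F [0.8  0.63 0.1 ]
[[-0.1758, 0.9844, -0.0021], [0.9844, 0.1758, -0.0059], [-0.0055, -0.0031, -1.0]]
q [0.633, 0.871, -0.533, 1.704, 0.623, 0.743, -0.04]
shift mm [-1.1  1.2 81.5] turn 0.1 cur yaw 100.12
```

View pics/wb1.png

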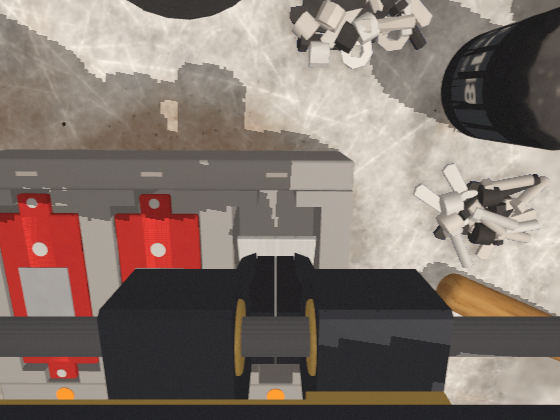

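>>> jog_arm(steps=[[0,-0.001,0.001,0.03,0],[0,-0.001,0.001,0.05,0],[0,-0.001,0.001,0.06,0],[0,-0.001,0.001,0.068,0],[0,-0.001,0.001,0.075,0],[0,-0.001,0.001,0.08,0],[0,-0.001,0.001,0.083,0]])

```text
time: 22.22
tcp_pos: [0.5603, -0.249, 0.0378]
tool_rot: [[-0.176, 0.984, 0.004], [0.984, 0.176, -0.007], [-0.007, 0.002, -1.0]]
contact_force: [-0.7, 1.6, 2.6]
width: 0.005
```

```bash
python3 -c "
from h import *
st()"
```

```text
t 22.22 tcp [ 0.5603 -0.249   0.0378] w 0.005 F [-0.74  1.58  2.56]
[[-0.1761, 0.9844, 0.0037], [0.9843, 0.1761, -0.0069], [-0.0074, 0.0024, -1.0]]
q [0.589, 0.985, -0.451, 1.724, 0.713, 0.598, -0.114]
```

>>> jog_arm(steps=[[0,0,-0.0015,0.003,0],[0,0,-0.0015,0.004,0],[0,0,-0.0015,-0.03,0],[0,0,-0.0015,-0.06,0],[0,-0.03,-0.04,-0.09,0],[0,-0.06,-0.08,-0.09,0],[0,-0.083,-0.074,-0.09,0],[0,-0.083,-0.074,-0.09,0],[0,-0.083,-0.074,-0.09,0]])

```text
time: 22.97
tcp_pos: [0.5002, -0.3477, 0.1286]
tool_rot: [[-0.169, 0.986, 0.004], [0.986, 0.169, -0.01], [-0.011, 0.002, -1.0]]
contact_force: [0.5, 0.8, -0.2]
width: 0.009
```

```bash
cat > bed.py <<'E'
from h import *
import sys
th=np.deg2rad(10); ex=np.array([np.cos(th),np.sin(th)]); ey=np.array([-ex[1],ex[0]])
P={'a':(.423,-.3155),'b':(.494,-.303),'c':(.565,-.2905)}
for n in ('wrist','side','scene'):
    F=snap(n,'bed_%s%d'%(n,int(manip.get_obs()['time']*100))); W=cloud(F)
    for k in sys.argv[1]:
        d=W[...,:2]-P[k]; X=d@ex; Y=d@ey; r=[]
        for y in (-.045,-.03,-.015,0,.015,.03,.045):
            q=(abs(X)<.018)&(abs(Y-y)<.006)&(W[...,2]<.09); r.append(round(float(np.median(W[...,2][q])),4) if q.sum()>4 else None)
        print(n,k,r)
E
python3 bed.py abc; python3 -c "
from h import *
st();plan(.5013,-.3444,.06,100)"
```

```text
wrist a [0.0489, 0.049, 0.0495, 0.0495, 0.0493, 0.0489, 0.0489]
wrist b [0.049, 0.049, 0.0496, 0.0496, 0.0494, 0.0489, 0.0489]
wrist c [0.0361, 0.036, 0.036, 0.036, 0.036, 0.036, 0.0357]
side a [0.0488, 0.049, 0.0495, 0.0498, 0.0497, 0.0493, 0.0491]
side b [0.0491, 0.0492, 0.0497, 0.0498, 0.0497, 0.0492, 0.0489]
side c [0.0363, 0.0361, 0.036, 0.0362, 0.0362, 0.0364, 0.0355]
scene a [0.0503, 0.0506, 0.0514, 0.0508, 0.0507, 0.0507, 0.0499]
scene b [0.0507, 0.0504, 0.0516, 0.0516, 0.0504, 0.0498, 0.0496]
scene c [0.0377, 0.038, 0.0368, 0.0373, 0.0384, 0.0377, 0.0394]
t 23.12 tcp [ 0.5025 -0.3419  0.1283] w 0.003 F [ 0.11  1.   -0.02]
[[-0.1777, 0.9841, 0.0044], [0.9841, 0.1778, -0.0061], [-0.0067, 0.0032, -1.0]]
q [0.83, 0.859, -0.562, 1.709, 0.634, 0.756, 0.13]
shift mm [-1.8 -1.9 68.3] turn 0.2 cur yaw 100.24
```

>>> jog_arm(steps=[[0,-0.002,-0.0015,0.03,0],[0,-0.002,-0.0015,0.06,0],[0,-0.002,-0.0015,0.075,0],[0,-0.002,-0.0015,0.08,0],[0,-0.002,-0.0015,0.085,0],[0,-0.002,-0.0015,0.089,0],[0,-0.002,-0.0015,0.093,0],[0,-0.002,-0.0015,0.096,0],[0,-0.002,-0.0015,0.097,0]])

```text
time: 23.87
tcp_pos: [0.503, -0.3459, 0.0337]
tool_rot: [[-0.177, 0.984, 0.007], [0.984, 0.177, -0.009], [-0.01, 0.005, -1.0]]
contact_force: [-5.2, -2.4, 19.1]
width: 0.006
```

>>> jog_arm(steps=[[0,0,0,-0.03,0],[0,0,0,-0.07,0],[0,0,0,-0.1,0],[0.72,0.04,0,-0.11,0],[0.72,0.072,0,-0.11,0],[0.72,0.072,0,-0.11,0],[0.72,0.072,0,-0.11,0],[0.72,0.072,0,-0.11,0]])

```text
time: 24.53
tcp_pos: [0.49, -0.2741, 0.1433]
tool_rot: [[-0.178, 0.984, 0.008], [0.984, 0.178, -0.009], [-0.011, 0.006, -1.0]]
contact_force: [0.4, -0.9, 0.7]
width: 0.356
```

```bash
python3 tip.py .494 -.303; python3 -c "
from h import *
plan(.4888,-.2733,.052,100)"
```

```text
t 24.53 tcp [ 0.49   -0.2741  0.1433] w 0.356 F [ 0.35 -0.9   0.72]
[[-0.1778, 0.984, 0.0078], [0.984, 0.1778, -0.0094], [-0.0107, 0.006, -0.9999]]
q [0.746, 0.785, -0.552, 1.847, 0.639, 0.683, -0.004]
wrist [231, 196, 82, 64, 3593] X [-0.0265  0.0233] Y [-0.0013  0.0475]
 Y 0.02 mid -0.0017 w 0.0494 z 0.0632
 Y 0.03 mid -0.0017 w 0.0492 z 0.0686
 Y 0.04 mid -0.0017 w 0.0479 z 0.073
side [244, 281, 29, 28, 470] X [-0.025   0.0253] Y [-0.0013  0.0463]
 Y 0.02 mid 0.0004 w 0.0498 z 0.0627
 Y 0.03 mid 0.0001 w 0.0493 z 0.0679
 Y 0.04 mid 0.0072 w 0.0316 z 0.0729
shift mm [ 2.9 -1.  90.7] turn 0.1 cur yaw 100.11
```

>>> jog_arm(grip_force=45, steps=[[0.72,0.002,-0.001,0.0,0],[0.72,0.002,-0.001,0.0,0],[0.72,0.002,-0.001,0.0,0],[0.72,0.002,-0.001,0.02,0],[0.72,0.002,-0.001,0.05,0],[0.72,0.002,-0.001,0.075,0],[0.72,0.002,-0.001,0.09,0],[0.72,0.002,-0.001,0.09,0],[0,0.002,-0.001,0.09,0],[0,0.002,-0.001,0.09,0],[0,0.002,-0.001,0.09,0],[0,0.002,-0.001,0.09,0],[0,0.002,-0.001,0.08,0],[0,0.002,-0.001,0.06,0],[0,0.002,-0.001,0.03,0],[0,0.002,-0.001,-0.01,0],[0,0.002,-0.001,-0.05,0],[0,0.002,-0.001,-0.065,0],[0,0.002,-0.001,-0.065,0]])

```text
time: 26.22
tcp_pos: [0.4902, -0.2732, 0.2124]
tool_rot: [[-0.175, 0.984, 0.015], [0.984, 0.175, -0.013], [-0.015, 0.012, -1.0]]
contact_force: [-0.4, -0.2, -1.5]
width: 0.566
```

```bash
python3 -c "
from h import *
st();snap('side','q1')
plan(.60,.35,.21,90)"; python3 brk.py scene
```

```text
t 26.22 tcp [ 0.4902 -0.2732  0.2124] w 0.566 F [-0.41 -0.25 -1.52]
[[-0.1751, 0.9844, 0.0148], [0.9844, 0.1753, -0.0126], [-0.015, 0.0124, -0.9998]]
q [0.793, 0.692, -0.629, 1.795, 0.552, 0.818, 0.067]
shift mm [593.9 218.9  -6.2] turn 10.1 cur yaw 100.08
t 26.27 tcp [ 0.4885 -0.2731  0.2097] w 0.561 F [ 0.28  0.12 -2.75]
[[-0.175, 0.9845, 0.0105], [0.9845, 0.1751, -0.0113], [-0.013, 0.0083, -0.9999]]
q [0.793, 0.695, -0.627, 1.798, 0.553, 0.816, 0.066]
scene [0.4272 0.2079] [0.044  0.0238] 115 [269, 316, 23, 17]
scene [0.4317 0.0759] [0.0431 0.0239] 91 [298, 282, 20, 14]
scene [0.5363 0.0977] [0.0233 0.0437] 82 [258, 271, 19, 14]
scene [0.5574 0.2266] [0.0242 0.0453] 106 [218, 300, 20, 15]
scene [0.6562 0.0786] [0.0429 0.0244] 83 [223, 251, 19, 13]
scene [0.6639 0.2088] [0.0221 0.0448] 88 [188, 279, 19, 14]
scene [0.7005 0.0273] [0.0522 0.0169] 46 [220, 234, 20, 12]
  bracket ctr [0.4294 0.1419] sep 0.1321 yaw 91.95
  bracket ctr [0.5468 0.1621] sep 0.1307 yaw 80.72
  bracket ctr [0.6601 0.1437] sep 0.1305 yaw 86.62
```

View pics/q1.png

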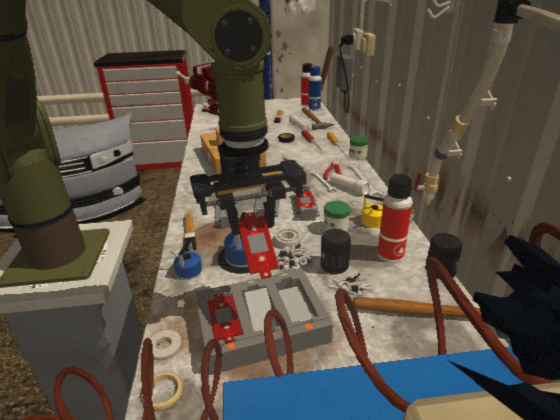

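>>> jog_arm(steps=[[0,0.02,0.007,-0.006,0],[0,0.05,0.018,-0.006,1],[0,0.085,0.031,-0.006,2],[0,0.12,0.044,-0.006,3],[0,0.155,0.057,-0.006,4],[0,0.19,0.07,-0.006,5],[0,0.225,0.083,-0.006,6],[0,0.26,0.096,-0.006,7],[0,0.295,0.109,-0.006,8],[0,0.33,0.122,-0.006,9],[0,0.365,0.134,-0.006,10],[0,0.4,0.147,-0.006,10],[0,0.435,0.16,-0.006,10],[0,0.47,0.173,-0.006,10],[0,0.505,0.186,-0.006,10],[0,0.54,0.199,-0.006,10],[0,0.57,0.21,-0.006,10],[0,0.585,0.216,-0.006,10],[0,0.594,0.219,-0.006,10],[0,0.594,0.219,-0.006,10]])

```text
time: 27.98
tcp_pos: [0.597, 0.3521, 0.2056]
tool_rot: [[-0.005, 1.0, 0.003], [1.0, 0.005, -0.011], [-0.011, 0.003, -1.0]]
contact_force: [0.4, 0.0, -2.3]
width: 0.562
```

```bash
python3 -c "
from h import *
st();snap('side','q2')
plan(.60,.35,.003,90)"
```

```text
t 27.98 tcp [0.597  0.3521 0.2056] w 0.562 F [ 0.36  0.03 -2.29]
[[-0.0048, 1.0, 0.0033], [0.9999, 0.0048, -0.011], [-0.011, 0.0032, -0.9999]]
q [-0.369, 0.855, -0.494, 1.355, 0.439, 1.045, -0.937]
shift mm [  2.9   1.6 203. ] turn 0.2 cur yaw 90.15
```

>>> jog_arm(grip_force=30, steps=[[0,0,0.002,0.04,0],[0,0,0.002,0.08,0],[0,0,0.002,0.12,0],[0,0,0.002,0.14,0],[0,0,0.002,0.15,0],[0,0,0.002,0.157,0],[0,0,0.002,0.164,0],[0,0,0.002,0.171,0],[0,0,0.002,0.178,0],[0,0,0.002,0.185,0],[0,0,0.002,0.191,0],[0,0,0.002,0.197,0],[0,0,0.002,0.2,0],[0,0,0.002,0.202,0],[0,0,0.002,0.202,0]])

```text
time: 29.28
tcp_pos: [0.6004, 0.3467, 0.0035]
tool_rot: [[-0.003, 1.0, 0.004], [1.0, 0.003, -0.014], [-0.014, 0.004, -1.0]]
contact_force: [0.3, 0.9, 1.2]
width: 0.561
```

>>> jog_arm(steps=[[0.72,0,0,-0.001,0],[0.72,0,0,-0.001,0],[0.72,0,0,-0.001,0],[0.72,0,0,-0.03,0],[0.72,-0.02,0,-0.07,0],[0.72,-0.06,0,-0.11,0],[0.72,-0.1,0,-0.13,0],[0.72,-0.1,0,-0.13,0]])

```text
time: 29.95
tcp_pos: [0.6022, 0.2434, 0.138]
tool_rot: [[0.001, 1.0, 0.008], [1.0, -0.001, -0.017], [-0.017, 0.008, -1.0]]
contact_force: [1.0, -1.5, -0.1]
width: 0.719
```

```bash
python3 padbench.py .601 .305; python3 -c "
from h import *
plan(.6005,.3025,.0025,90)"
```

```text
t 29.95 tcp [0.6022 0.2434 0.138 ] w 0.719 F [ 1.02 -1.48 -0.1 ]
[[0.0013, 1.0, 0.0076], [0.9999, -0.0012, -0.0168], [-0.0168, 0.0076, -0.9998]]
q [-0.219, 0.875, -0.468, 1.564, 0.514, 0.83, -0.899]
wrist [234, 14, 74, 190, 9042] [0.5995 0.3053] [0.0496 0.1274] 0.3 plane [ 0.0021 -0.0007  0.0119]
scene [171, 310, 45, 39, 668] [0.5994 0.3045] [0.1276 0.0533] 89.09 plane [-0.0006 -0.0006  0.013 ]
side [270, 173, 18, 19, 191] [0.6017 0.3045] [0.0489 0.1258] 0.96 plane [0.0136 0.0019 0.0116]
shift mm [ 58.5  -1.6 132.6] turn -0.1 cur yaw 89.94
```

>>> jog_arm(grip_force=40, steps=[[0.72,0.03,-0.002,0.03,0],[0.72,0.061,-0.002,0.06,0],[0.72,0.061,-0.002,0.09,0],[0.72,0.061,-0.002,0.115,0],[0.72,0.061,-0.002,0.127,0],[0.72,0.061,-0.002,0.132,0],[0.72,0.061,-0.002,0.132,0]])

```text
time: 30.68
tcp_pos: [0.5983, 0.3059, 0.0021]
tool_rot: [[-0.0, 1.0, 0.002], [1.0, 0.001, -0.015], [-0.015, 0.002, -1.0]]
contact_force: [0.5, 1.6, 0.1]
width: 0.723
```

```bash
python3 -c "
from h import *
st();plan(.6,.3048,.0025,90)"
```

```text
t 30.68 tcp [0.5983 0.3059 0.0021] w 0.723 F [0.49 1.55 0.09]
[[-0.0005, 1.0, 0.0023], [0.9999, 0.0005, -0.0153], [-0.0153, 0.0023, -0.9999]]
q [-0.353, 1.083, -0.384, 1.519, 0.591, 0.666, -1.028]
shift mm [-1.1  1.7 -0.4] turn 0.0 cur yaw 90.03
```

>>> jog_arm(grip_force=40, steps=[[0,-0.001,0.0015,0,0],[0,-0.001,0.0015,0,0],[0,-0.001,0.0015,0,0],[0,-0.001,0.0015,0,0],[0,-0.001,0.0015,0,0],[0,-0.001,0.0015,-0.02,0],[0,-0.001,0.0015,-0.05,0],[0,-0.001,0.0015,-0.08,2],[0,-0.02,-0.005,-0.1,4],[0,-0.05,-0.015,-0.1,6],[0,-0.08,-0.025,-0.1,8],[0,-0.11,-0.035,-0.1,9.3],[0,-0.135,-0.045,-0.1,9.3],[0,-0.1445,-0.051,-0.09,9.3],[0,-0.1445,-0.051,-0.07,9.3],[0,-0.1445,-0.051,-0.065,9.3],[0,-0.1445,-0.051,-0.065,9.3],[0,-0.1445,-0.051,-0.065,9.3]])

```text
time: 32.18
tcp_pos: [0.5473, 0.1633, 0.0693]
tool_rot: [[0.16, 0.987, 0.002], [0.987, -0.16, -0.015], [-0.014, 0.004, -1.0]]
contact_force: [-0.3, 0.7, -2.6]
width: 0.56
```

```bash
python3 held.py; python3 brk.py wrist scene side; python3 -c "
from h import *
plan(.5478,.1625,.035,80.8)"; ls -t pics | head -2
```

```text
t 32.18 tcp [0.5473 0.1633 0.0693] w 0.56 F [-0.32  0.72 -2.63]
[[0.1603, 0.9871, 0.0022], [0.987, -0.1603, -0.0146], [-0.0141, 0.0045, -0.9999]]
q [-0.18, 0.886, -0.344, 1.845, 0.586, 0.52, -1.088]
top plane in tool [-0.0133  0.0023 -0.0092]
front ear tip x 0.0636 ear mid y -0.0012
0.03 mid y -0.0014 w 0.0496
0.04 mid y -0.0015 w 0.0495
0.05 mid y -0.0015 w 0.0494
t 32.23 tcp [0.5476 0.1635 0.0697] w 0.56 F [-0.25  0.07 -2.6 ]
[[0.1603, 0.9871, 0.0031], [0.987, -0.1602, -0.0142], [-0.0135, 0.0053, -0.9999]]
q [-0.18, 0.885, -0.344, 1.844, 0.586, 0.52, -1.088]
wrist [0.4322 0.2074] [0.0351 0.0216] 1786 [0, 171, 67, 59]
wrist [0.5566 0.2267] [0.0215 0.043 ] 2929 [226, 91, 97, 52]
wrist [0.6639 0.2082] [0.0218 0.0442] 3141 [461, 89, 99, 59]
scene [0.4278 0.2087] [0.0239 0.0437] 116 [269, 316, 22, 16]
scene [0.4306 0.0776] [0.0426 0.0218] 93 [298, 281, 20, 14]
scene [0.5574 0.2266] [0.0234 0.0451] 102 [218, 300, 20, 16]
scene [0.6661 0.2091] [0.0224 0.0462] 89 [188, 279, 19, 15]
  bracket ctr [0.4292 0.1432] sep 0.1312 yaw 91.2
side [0.4292 0.2057] [0.0425 0.0263] 40 [218, 189, 17, 7]
side [0.4328 0.0774] [0.0419 0.0233] 55 [219, 210, 18, 9]
side [0.5378 0.0956] [0.0225 0.0425] 53 [256, 204, 18, 8]
side [0.6587 0.0771] [0.0232 0.0395] 50 [300, 204, 17, 8]
side [0.6659 0.2073] [0.0409 0.0236] 38 [295, 184, 16, 6]
  bracket ctr [0.431  0.1415] sep 0.1284 yaw 91.59
  bracket ctr [0.6623 0.1422] sep 0.1304 yaw 86.83
shift mm [-0.2 -0.  34.9] turn -0.0 cur yaw 80.76
br_side3233.png
br_scene3228.png
```

>>> jog_arm(steps=[[0,-0.0005,0,0.015,0],[0,-0.0005,0,0.03,0],[0,-0.0005,0,0.034,0],[0,-0.0005,0,0.034,0]])

```text
time: 32.72
tcp_pos: [0.5472, 0.1621, 0.0353]
tool_rot: [[0.16, 0.987, 0.002], [0.987, -0.16, -0.015], [-0.015, 0.005, -1.0]]
contact_force: [0.0, -0.6, -2.4]
width: 0.562
```

```bash
python3 brk.py wrist; python3 -c "
from h import *
plan(.5476,.163,.0145,80.75)"
```

```text
t 32.72 tcp [0.5472 0.1621 0.0353] w 0.562 F [ 0.02 -0.58 -2.38]
[[0.1602, 0.9871, 0.0022], [0.987, -0.1602, -0.0152], [-0.0146, 0.0046, -0.9999]]
q [-0.203, 0.939, -0.301, 1.853, 0.62, 0.451, -1.117]
wrist [0.5567 0.2267] [0.0217 0.043 ] 4904 [215, 84, 121, 64]
shift mm [ 0.9 -0.3 21.5] turn 0.0 cur yaw 80.77
```

>>> jog_arm(steps=[[0,0.001,0,0.004,0],[0,0.001,0,0.008,0],[0,0.001,0,0.012,0],[0,0.001,0,0.016,0],[0,0.001,0,0.019,0],[0,0.001,0,0.021,0],[0,0.001,0,0.021,0]])

```text
time: 33.35
tcp_pos: [0.5479, 0.1633, 0.0147]
tool_rot: [[0.16, 0.987, 0.003], [0.987, -0.16, -0.014], [-0.014, 0.005, -1.0]]
contact_force: [-1.3, 0.9, -1.5]
width: 0.561
```

```bash
python3 held.py
```

```text
t 33.35 tcp [0.5479 0.1633 0.0147] w 0.561 F [-1.34  0.92 -1.52]
[[0.1601, 0.9871, 0.0032], [0.987, -0.16, -0.0143], [-0.0136, 0.0055, -0.9999]]
q [-0.219, 0.973, -0.275, 1.852, 0.638, 0.411, -1.135]
top plane in tool [-0.0127  0.0066 -0.0092]
front ear tip x 0.0636 ear mid y -0.0013
0.03 mid y 0.0402 w 0.1326
0.04 mid y 0.039 w 0.13
0.05 mid y 0.0382 w 0.1288
```

>>> jog_arm(steps=[[0.72,0,0,0,0],[0.72,0,0,0,0],[0.72,0,0,0,0],[0.72,0,0,-0.03,0],[0,0,0,-0.05,0],[0,0,0,-0.05,0],[0,0,0,-0.05,0],[0,0,0,-0.05,0],[0,0,0,-0.05,0],[0,0,0,-0.03,0],[0,0,0,-0.018,0],[0,0,0,-0.012,0],[0,0,0,-0.009,0]])

```text
time: 34.48
tcp_pos: [0.5484, 0.163, 0.0252]
tool_rot: [[0.161, 0.987, 0.004], [0.987, -0.16, -0.016], [-0.015, 0.007, -1.0]]
contact_force: [-7.9, -3.9, 50.4]
width: 0.063
```

>>> jog_arm(steps=[[0,0,0,-0.01,0],[0,0,0,-0.04,0],[0,-0.03,0,-0.08,0],[0,-0.07,0,-0.12,0],[0,-0.08,0,-0.14,0],[0,-0.08,0,-0.14,0],[0,-0.08,0,-0.14,0]])

```text
time: 35.07
tcp_pos: [0.5358, 0.0844, 0.1677]
tool_rot: [[0.164, 0.986, 0.007], [0.986, -0.164, -0.017], [-0.015, 0.01, -1.0]]
contact_force: [0.0, 0.5, -0.2]
width: 0.006
```

```bash
python3 padbench.py .548 .163; python3 brk.py; python3 -c "
from h import *
plan(.494-.0073,-.303+.0414,.17,100)"
```

```text
t 35.07 tcp [0.5358 0.0844 0.1677] w 0.006 F [ 0.03  0.47 -0.25]
[[0.1642, 0.9864, 0.007], [0.9863, -0.1641, -0.0168], [-0.0154, 0.0097, -0.9998]]
q [0.022, 0.712, -0.457, 1.882, 0.517, 0.667, -0.919]
wrist [235, 0, 73, 176, 8386] [0.5463 0.1606] [0.1216 0.0533] 80.94 plane [ 0.0186 -0.0042  0.0237]
scene [229, 281, 41, 32, 503] [0.5466 0.1617] [0.1173 0.0517] 80.55 plane [0.0036 0.0051 0.0252]
side [257, 190, 19, 20, 209] [0.5471 0.1659] [0.1274 0.0542] 80.75 plane [ 0.003  -0.0236  0.0241]
t 35.22 tcp [0.5342 0.0875 0.1651] w 0.002 F [-0.71 -0.27 -0.21]
[[0.1589, 0.9873, 0.0023], [0.9872, -0.1588, -0.0158], [-0.0152, 0.0048, -0.9999]]
q [0.018, 0.716, -0.458, 1.882, 0.517, 0.666, -0.919]
wrist [0.4274 0.2071] [0.0435 0.0219] 1568 [54, 31, 72, 46]
wrist [0.4312 0.0768] [0.0438 0.0221] 1045 [116, 217, 61, 36]
wrist [0.5366 0.098 ] [0.0216 0.0425] 1114 [247, 171, 60, 31]
wrist [0.6565 0.0783] [0.0221 0.043 ] 1127 [410, 170, 61, 35]
wrist [0.7001 0.0273] [0.054  0.0153] 474 [484, 212, 48, 67]
  bracket ctr [0.4293 0.142 ] sep 0.1303 yaw 91.68
scene [0.4278 0.2079] [0.0231 0.0427] 116 [
[... 389 characters left out ...]
ctr [0.43   0.1421] sep 0.1317 yaw 91.91
  bracket ctr [0.5464 0.1619] sep 0.1316 yaw 80.74
  bracket ctr [0.6606 0.1436] sep 0.1317 yaw 86.87
side [0.4292 0.2084] [0.0425 0.0202] 46 [218, 189, 17, 7]
side [0.4327 0.0766] [0.042  0.0253] 57 [219, 210, 18, 10]
side [0.5388 0.0983] [0.0245 0.0405] 48 [257, 204, 17, 7]
side [0.5579 0.2247] [0.0207 0.0407] 35 [260, 184, 16, 6]
side [0.6584 0.0765] [0.0218 0.0412] 50 [300, 204, 17, 8]
side [0.6649 0.206 ] [0.0191 0.0406] 35 [295, 184, 16, 6]
  bracket ctr [0.431  0.1425] sep 0.1319 yaw 91.51
  bracket ctr [0.5484 0.1615] sep 0.1278 yaw 81.4
  bracket ctr [0.6616 0.1412] sep 0.1297 yaw 87.13
shift mm [-352.3    8.4    0.6] turn -19.1 cur yaw 80.89
```

>>> jog_arm(steps=[[0,-0.352,0.0085,0,-19.1],[0,-0.352,0.0085,0,-19.1],[0,-0.352,0.0085,0,-19.1],[0,-0.352,0.0085,0,-19.1],[0,-0.352,0.0085,0,-19.1],[0,-0.352,0.0085,0,-19.1],[0,-0.352,0.0085,0,-19.1],[0,-0.352,0.0085,0,-19.1],[0,-0.352,0.0085,0,-19.1],[0,-0.352,0.0085,0.03,-19.1],[0,-0.352,0.0085,0.06,-19.1],[0,-0.352,0.0085,0.06,-19.1]])

```text
time: 36.37
tcp_pos: [0.4836, -0.2614, 0.1055]
tool_rot: [[-0.174, 0.985, -0.007], [0.985, 0.174, -0.013], [-0.011, -0.009, -1.0]]
contact_force: [-0.7, 1.0, -0.7]
width: 0.009
```

```bash
python3 -c "
from h import *
st();plan(.494-.0073,-.303+.0414,.037,100)"
```

```text
t 36.37 tcp [ 0.4836 -0.2614  0.1055] w 0.009 F [-0.66  1.   -0.69]
[[-0.1737, 0.9848, -0.0068], [0.9847, 0.1737, -0.0126], [-0.0112, -0.0089, -0.9999]]
q [0.715, 0.838, -0.534, 1.892, 0.736, 0.622, -0.123]
shift mm [ 0.   3.6 68.5] turn 0.0 cur yaw 100.01
```

>>> jog_arm(steps=[[0,0,0.003,0.015,0],[0,0,0.003,0.035,0],[0,0,0.003,0.047,0],[0,0,0.003,0.055,0],[0,0,0.003,0.062,0],[0,0,0.003,0.067,0],[0,0,0.003,0.07,0],[0,0,0.003,0.072,0],[0,0,0.003,0.072,0]])

```text
time: 37.12
tcp_pos: [0.4868, -0.2611, 0.0369]
tool_rot: [[-0.175, 0.985, -0.005], [0.985, 0.175, -0.014], [-0.013, -0.007, -1.0]]
contact_force: [-5.5, 5.1, 26.0]
width: 0.002
```

```bash
python3 -c "
from h import *
st();plan(.423+.0073,-.3155-.0414,.125,100)"
```

```text
t 37.12 tcp [ 0.4868 -0.2611  0.0369] w 0.002 F [-5.53  5.13 25.99]
[[-0.1747, 0.9846, -0.005], [0.9845, 0.1746, -0.0143], [-0.0132, -0.0075, -0.9999]]
q [0.65, 0.942, -0.428, 1.909, 0.848, 0.485, -0.223]
shift mm [-85.6 -73.  -86.5] turn 0.1 cur yaw 100.06
```

>>> jog_arm(steps=[[0,0,0,-0.03,0],[0,0,0,-0.07,0],[0,-0.03,-0.025,-0.087,0],[0,-0.06,-0.05,-0.087,0],[0,-0.0856,-0.073,-0.087,0],[0,-0.0856,-0.073,-0.087,0],[0,-0.0856,-0.073,-0.087,0],[0,-0.0856,-0.073,-0.087,0]])

```text
time: 37.78
tcp_pos: [0.4305, -0.357, 0.1259]
tool_rot: [[-0.174, 0.985, -0.004], [0.985, 0.174, -0.014], [-0.014, -0.007, -1.0]]
contact_force: [-0.7, 0.9, 0.5]
width: 0.001
```

```bash
python3 bed.py abc; python3 -c "
from h import *
st();plan(.423+.0073,-.3155-.0414,.034,100)"
```

```text
wrist a [0.049, 0.049, 0.0495, 0.0496, 0.0493, 0.0489, 0.0488]
wrist b [0.0361, 0.036, 0.036, 0.036, 0.0359, 0.036, 0.0357]
wrist c [0.0361, 0.036, 0.036, 0.036, 0.0359, 0.036, 0.0358]
side a [0.049, 0.0491, 0.0498, 0.0498, 0.0497, 0.0491, 0.049]
side b [0.0363, 0.0361, 0.0361, 0.0359, 0.0362, 0.0362, 0.0362]
side c [0.0363, 0.0362, 0.036, 0.0361, 0.0361, 0.036, 0.0358]
scene a [0.0502, 0.0509, 0.052, 0.0513, 0.0508, 0.0506, 0.0497]
scene b [0.0376, 0.0386, 0.0379, 0.037, 0.0375, 0.0388, 0.0375]
scene c [0.0374, 0.0372, 0.0379, 0.0365, 0.0385, 0.038, 0.0366]
t 37.93 tcp [ 0.4315 -0.3555  0.1257] w 0.008 F [-0.45 -0.45 -0.72]
[[-0.1773, 0.9841, -0.0041], [0.9841, 0.1772, -0.0137], [-0.0128, -0.0065, -0.9999]]
q [0.938, 0.821, -0.586, 1.858, 0.721, 0.685, 0.095]
shift mm [-0.  -0.8 91.7] turn 0.2 cur yaw 100.21
```

>>> jog_arm(steps=[[0,-0.0005,-0.001,0.03,0],[0,-0.0005,-0.001,0.06,0],[0,-0.0005,-0.001,0.073,0],[0,-0.0005,-0.001,0.078,0],[0,-0.0005,-0.001,0.083,0],[0,-0.0005,-0.001,0.087,0],[0,-0.0005,-0.001,0.091,0],[0,-0.0005,-0.001,0.094,0],[0,-0.0005,-0.001,0.095,0]])

```text
time: 38.68
tcp_pos: [0.431, -0.3589, 0.0332]
tool_rot: [[-0.177, 0.984, -0.002], [0.984, 0.177, -0.018], [-0.017, -0.005, -1.0]]
contact_force: [-4.7, -2.7, 26.2]
width: 0.006
```

>>> jog_arm(steps=[[0,0,0,-0.03,0],[0,0,0,-0.07,0],[0,0,0,-0.1,0],[0.72,0.04,0,-0.11,0],[0.72,0.072,0,-0.11,0],[0.72,0.072,0,-0.11,0],[0.72,0.072,0,-0.11,0],[0.72,0.072,0,-0.11,0],[0.72,0.072,0,-0.11,0],[0.72,0.072,0,-0.11,0]])

```text
time: 39.52
tcp_pos: [0.4187, -0.287, 0.1417]
tool_rot: [[-0.175, 0.985, -0.002], [0.984, 0.175, -0.018], [-0.017, -0.005, -1.0]]
contact_force: [0.1, 0.3, 0.0]
width: 0.514
```

```bash
python3 tip.py .423 -.3155; python3 -c "
from h import *
plan(.423-.0052,-.3155+.0297,.052,100)"
```

```text
t 39.52 tcp [ 0.4187 -0.287   0.1417] w 0.514 F [0.13 0.3  0.  ]
[[-0.1749, 0.9846, -0.0022], [0.9844, 0.1749, -0.0176], [-0.017, -0.0053, -0.9998]]
q [0.847, 0.743, -0.571, 2.002, 0.733, 0.607, -0.055]
wrist [233, 195, 82, 64, 3644] X [-0.0268  0.0232] Y [-0.0011  0.0476]
 Y 0.02 mid -0.0018 w 0.0496 z 0.063
 Y 0.03 mid -0.0018 w 0.0494 z 0.0684
 Y 0.04 mid -0.0019 w 0.048 z 0.0726
side [207, 288, 29, 29, 495] X [-0.0247  0.0251] Y [-0.0019  0.0465]
 Y 0.02 mid 0.0001 w 0.0492 z 0.0627
 Y 0.03 mid 0.0003 w 0.0495 z 0.0681
 Y 0.04 mid 0.0011 w 0.0373 z 0.0732
shift mm [ 2.6 -0.  89.6] turn 0.1 cur yaw 100.08
```

>>> jog_arm(grip_force=45, steps=[[0.72,0.001,-0.001,0.0,0],[0.72,0.001,-0.001,0.0,0],[0.72,0.001,-0.001,0.02,0],[0.72,0.001,-0.001,0.05,0],[0.72,0.001,-0.001,0.075,0],[0.72,0.001,-0.001,0.089,0],[0.72,0.001,-0.001,0.089,0],[0.72,0.001,-0.001,0.089,0],[0,0.001,-0.001,0.089,0],[0,0.001,-0.001,0.089,0],[0,0.001,-0.001,0.089,0],[0,0.001,-0.001,0.089,0],[0,0.001,-0.001,0.08,0],[0,0.001,-0.001,0.06,0],[0,0.001,-0.001,0.03,0],[0,0.001,-0.001,-0.01,0],[0,0.001,-0.001,-0.05,0],[0,0.001,-0.001,-0.075,0],[0,0.001,-0.001,-0.075,0]])

```text
time: 41.2
tcp_pos: [0.42, -0.2852, 0.2219]
tool_rot: [[-0.175, 0.985, 0.006], [0.984, 0.175, -0.021], [-0.022, 0.002, -1.0]]
contact_force: [0.6, -1.1, -2.8]
width: 0.562
```

```bash
python3 -c "
from h import *
st();snap('side','r1')
plan(.53,-.1,.215,95);plan(.60,.35,.21,90)"
```

```text
t 41.2 tcp [ 0.42   -0.2852  0.2219] w 0.562 F [ 0.62 -1.06 -2.83]
[[-0.1748, 0.9846, 0.0057], [0.9844, 0.1749, -0.0213], [-0.0219, 0.0018, -0.9998]]
q [0.925, 0.628, -0.693, 1.934, 0.593, 0.778, 0.066]
shift mm [162.9 142.1   0.8] turn 5.1 cur yaw 100.05
shift mm [593.8 289.6  -3. ] turn 10.1 cur yaw 100.05
```

View pics/r1.png

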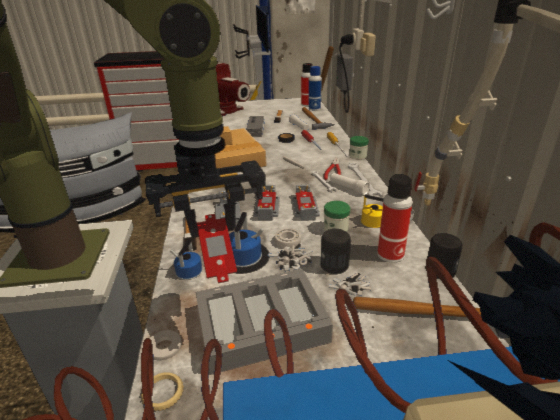

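>>> jog_arm(steps=[[0,0.015,0.013,0,0],[0,0.035,0.031,0,1],[0,0.06,0.053,0,2],[0,0.09,0.079,0,3],[0,0.12,0.105,0,4],[0,0.15,0.13,0,5],[0,0.18,0.148,0,5],[0,0.215,0.16,0,6],[0,0.25,0.172,0,7],[0,0.285,0.184,0,8],[0,0.32,0.196,0,9],[0,0.355,0.208,-0.001,10],[0,0.39,0.22,-0.001,10],[0,0.425,0.232,-0.002,10],[0,0.46,0.244,-0.002,10],[0,0.495,0.256,-0.003,10],[0,0.53,0.268,-0.003,10],[0,0.565,0.28,-0.003,10],[0,0.585,0.287,-0.003,10],[0,0.594,0.29,-0.003,10]])

```text
time: 42.92
tcp_pos: [0.5978, 0.3548, 0.2074]
tool_rot: [[-0.006, 1.0, -0.002], [1.0, 0.006, -0.019], [-0.019, -0.002, -1.0]]
contact_force: [-0.3, 0.2, -2.9]
width: 0.561
```

```bash
python3 -c "
from h import *
st();snap('side','r2')
plan(.60,.35,.003,90)"
```

```text
t 42.92 tcp [0.5978 0.3548 0.2074] w 0.561 F [-0.27  0.19 -2.87]
[[-0.0063, 1.0, -0.0021], [0.9998, 0.0063, -0.019], [-0.019, -0.0022, -0.9998]]
q [-0.352, 0.87, -0.548, 1.333, 0.482, 1.084, -0.967]
shift mm [ -0.9   2.3 204.5] turn 0.4 cur yaw 90.35
```

>>> jog_arm(grip_force=30, steps=[[0,-0.001,0.002,0.04,0],[0,-0.001,0.002,0.08,0],[0,-0.001,0.002,0.12,0],[0,-0.001,0.002,0.14,0],[0,-0.001,0.002,0.15,0],[0,-0.001,0.002,0.157,0],[0,-0.001,0.002,0.164,0],[0,-0.001,0.002,0.171,0],[0,-0.001,0.002,0.178,0],[0,-0.001,0.002,0.185,0],[0,-0.001,0.002,0.191,0],[0,-0.001,0.002,0.197,0],[0,-0.001,0.002,0.2,0],[0,-0.001,0.002,0.203,0],[0,-0.001,0.002,0.203,0]])

```text
time: 44.22
tcp_pos: [0.5997, 0.3493, 0.0038]
tool_rot: [[-0.006, 1.0, -0.002], [1.0, 0.006, -0.02], [-0.02, -0.002, -1.0]]
contact_force: [0.8, 1.8, 0.9]
width: 0.562
```

>>> jog_arm(steps=[[0.72,0,0,-0.001,0],[0.72,0,0,-0.001,0],[0.72,0,0,-0.001,0],[0.72,0,0,-0.03,0],[0.72,-0.02,0,-0.07,0],[0.72,-0.06,0,-0.11,0],[0.72,-0.1,0,-0.13,0],[0.72,-0.1,0,-0.13,0],[0.72,-0.1,0,-0.13,0]])

```text
time: 44.97
tcp_pos: [0.6035, 0.2453, 0.1386]
tool_rot: [[0.001, 1.0, 0.003], [1.0, -0.001, -0.024], [-0.024, 0.003, -1.0]]
contact_force: [0.4, -0.7, -0.5]
width: 0.719
```

```bash
python3 padbench.py .601 .305; python3 -c "
from h import *
plan(.6,.305,.0025,90)"
```

```text
t 44.97 tcp [0.6035 0.2453 0.1386] w 0.719 F [ 0.4  -0.69 -0.48]
[[0.0013, 1.0, 0.0025], [0.9997, -0.0013, -0.0242], [-0.0242, 0.0026, -0.9997]]
q [-0.2, 0.889, -0.519, 1.547, 0.559, 0.869, -0.935]
wrist [231, 9, 75, 191, 9101] [0.5989 0.309 ] [0.0496 0.1275] 0.42 plane [ 0.0014 -0.0007  0.0119]
scene [170, 311, 45, 40, 679] [0.5997 0.3085] [0.1284 0.0523] 89.5 plane [-0.0012 -0.0009  0.013 ]
side [270, 173, 18, 18, 196] [0.6011 0.3087] [0.0496 0.1315] 0.36 plane [0.0089 0.0033 0.0118]
shift mm [ 55.    0.7 131.9] turn 0.4 cur yaw 90.38
```

>>> jog_arm(grip_force=40, steps=[[0.72,0.03,0,0.03,0],[0.72,0.059,0,0.06,0],[0.72,0.059,0,0.09,0],[0.72,0.059,0,0.115,0],[0.72,0.059,0,0.127,0],[0.72,0.059,0,0.131,0],[0.72,0.059,0,0.131,0],[0.72,0.059,0,0.131,0]])

```text
time: 45.78
tcp_pos: [0.5989, 0.31, 0.0033]
tool_rot: [[-0.008, 1.0, -0.003], [1.0, 0.008, -0.019], [-0.019, -0.003, -1.0]]
contact_force: [0.9, -0.8, -0.7]
width: 0.722
```

```bash
python3 -c "
from h import *
st();plan(.6,.3087,.0025,90)"; python3 brk.py scene side | grep ctr
```

```text
t 45.78 tcp [0.5989 0.31   0.0033] w 0.722 F [ 0.86 -0.78 -0.74]
[[-0.0076, 1.0, -0.0031], [0.9998, 0.0076, -0.0185], [-0.0185, -0.0033, -0.9998]]
q [-0.333, 1.094, -0.438, 1.501, 0.643, 0.708, -1.06]
shift mm [-1.3  1.1  0.8] turn 0.4 cur yaw 90.44
  bracket ctr [0.4289 0.1416] sep 0.1309 yaw 91.38
  bracket ctr [0.4309 0.1413] sep 0.1313 yaw 91.73
  bracket ctr [0.5483 0.1614] sep 0.1319 yaw 81.5
  bracket ctr [0.6615 0.14  ] sep 0.1279 yaw 87.35
```

>>> jog_arm(grip_force=40, steps=[[0,-0.0013,0.001,0,0],[0,-0.0013,0.001,0,0],[0,-0.0013,0.001,0,0],[0,-0.0013,0.001,0,0],[0,-0.0013,0.001,0,0],[0,-0.001,0.001,-0.02,0],[0,-0.001,0.001,-0.05,0],[0,-0.001,0.001,-0.08,0],[0,-0.015,-0.015,-0.1,-1.2],[0,-0.04,-0.04,-0.1,-1.2],[0,-0.065,-0.065,-0.1,-1.2],[0,-0.09,-0.09,-0.1,-1.2],[0,-0.115,-0.115,-0.1,-1.2],[0,-0.14,-0.14,-0.1,-1.2],[0,-0.16,-0.16,-0.09,-1.2],[0,-0.166,-0.1698,-0.07,-1.2],[0,-0.166,-0.1698,-0.065,-1.2],[0,-0.166,-0.1698,-0.065,-1.2],[0,-0.166,-0.1698,-0.065,-1.2]])

```text
time: 47.47
tcp_pos: [0.4325, 0.1453, 0.0722]
tool_rot: [[-0.029, 1.0, -0.0], [0.999, 0.029, -0.017], [-0.017, -0.001, -1.0]]
contact_force: [0.1, 0.0, -1.6]
width: 0.562
```

```bash
python3 held.py; python3 brk.py wrist; python3 -c "
from h import *
plan(.4307,.1425,.035,91.6)"; ls -t pics | head -1
```

```text
t 47.47 tcp [0.4325 0.1453 0.0722] w 0.562 F [ 0.1   0.01 -1.61]
[[-0.0286, 0.9996, -0.0004], [0.9994, 0.0286, -0.0169], [-0.0168, -0.0009, -0.9999]]
q [-0.278, 0.805, -0.255, 2.184, 0.85, 0.265, -1.262]
top plane in tool [-0.017  -0.0025 -0.0077]
front ear tip x 0.0648 ear mid y -0.0013
0.03 mid y -0.0013 w 0.0496
0.04 mid y -0.0013 w 0.0494
0.05 mid y -0.0014 w 0.0495
t 47.52 tcp [0.4328 0.1455 0.0724] w 0.564 F [ 0.78 -0.37 -2.21]
[[-0.0284, 0.9996, 0.0003], [0.9995, 0.0284, -0.0163], [-0.0163, -0.0002, -0.9999]]
q [-0.278, 0.805, -0.256, 2.183, 0.85, 0.265, -1.262]
wrist [0.4271 0.2072] [0.0432 0.0215] 2709 [221, 96, 96, 51]
shift mm [-2.1 -2.2 37.6] turn 0.0 cur yaw 91.61
br_wrist4751.png
```

>>> jog_arm(steps=[[0,-0.004,-0.0026,0.005,0],[0,-0.004,-0.0026,0.02,0],[0,-0.004,-0.0026,0.035,0],[0,-0.004,-0.0026,0.037,0],[0,-0.004,-0.0026,0.037,0]])

```text
time: 47.98
tcp_pos: [0.4308, 0.1414, 0.0354]
tool_rot: [[-0.029, 1.0, 0.001], [0.999, 0.029, -0.016], [-0.016, 0.0, -1.0]]
contact_force: [0.5, 0.4, -1.8]
width: 0.56
```

```bash
python3 brk.py wrist; python3 -c "
from h import *
plan(.4302,.1415,.0145,91.6)"
```

```text
t 47.98 tcp [0.4308 0.1414 0.0354] w 0.56 F [ 0.49  0.4  -1.82]
[[-0.0291, 0.9996, 0.0007], [0.9994, 0.0291, -0.0162], [-0.0162, 0.0003, -0.9999]]
q [-0.37, 0.878, -0.097, 2.206, 0.938, 0.111, -1.339]
wrist [0.4314 0.0928] [0.0503 0.0288] 1228 [217, 356, 118, 45]
shift mm [ 0.6 -0.7 21.3] turn 0.0 cur yaw 91.65
```

```bash
python3 -c "
from h import *
st();snap('wrist','t1');snap('scene','t2')
F=snap('side','t3');W=cloud(F)
m=(abs(W[...,2]-.0385)<.006)&(W[...,0]<.5)&(W[...,0]>.3)&(W[...,1]>0)&(W[...,1]<.3)
P=W[m];print(np.round(P.min(0),3),np.round(P.max(0),3))"
```

```text
t 48.03 tcp [0.4309 0.1413 0.0358] w 0.564 F [-0.51 -0.37 -1.7 ]
[[-0.0287, 0.9996, 0.0011], [0.9995, 0.0287, -0.0159], [-0.0159, 0.0007, -0.9999]]
q [-0.369, 0.877, -0.097, 2.206, 0.938, 0.111, -1.338]
[0.395 0.064 0.033] [0.47  0.219 0.044]
```

View pics/t1.png

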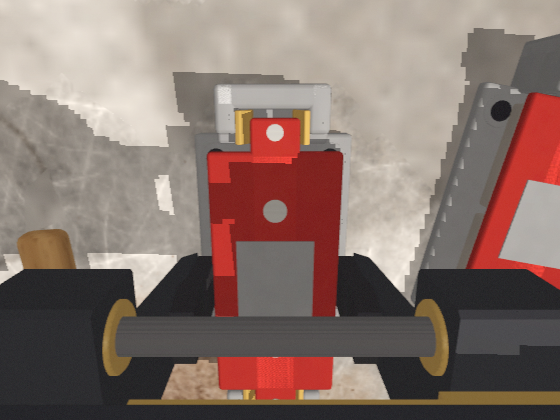

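View pics/t2.png

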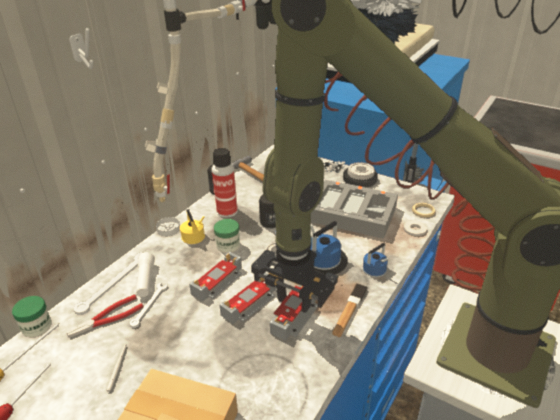

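>>> jog_arm(steps=[[0,0.0005,-0.0007,0.004,0],[0,0.0005,-0.0007,0.007,0],[0,0.0005,-0.0007,0.01,0],[0,0.0005,-0.0007,0.012,0],[0,0.0005,-0.0007,0.012,0]])

```text
time: 48.6
tcp_pos: [0.4301, 0.1414, 0.0241]
tool_rot: [[-0.028, 1.0, 0.001], [0.999, 0.028, -0.015], [-0.015, 0.001, -1.0]]
contact_force: [-0.4, 0.6, -2.5]
width: 0.562
```

```bash
python3 held.py
```

```text
t 48.6 tcp [0.4301 0.1414 0.0241] w 0.562 F [-0.44  0.62 -2.47]
[[-0.0284, 0.9996, 0.0014], [0.9995, 0.0284, -0.0153], [-0.0154, 0.001, -0.9999]]
q [-0.402, 0.904, -0.045, 2.211, 0.997, 0.059, -1.398]
top plane in tool [-0.0169 -0.0021 -0.0077]
front ear tip x 0.0648 ear mid y -0.0013
0.03 mid y -0.0012 w 0.0496
0.04 mid y -0.0012 w 0.0498
0.05 mid y -0.001 w 0.0503
```

>>> jog_arm(steps=[[0,0,0,0.001,0],[0,0,0,0.0015,0],[0.72,0,0,0.0015,0],[0.72,0,0,0.001,0],[0.72,0,0,0,0],[0.72,0,0,-0.01,0],[0.72,0,0,-0.03,0],[0.72,0,0,-0.05,0],[0.72,0,0,-0.05,0]])

```text
time: 49.4
tcp_pos: [0.4313, 0.1425, 0.0766]
tool_rot: [[-0.027, 1.0, 0.005], [1.0, 0.027, -0.013], [-0.013, 0.004, -1.0]]
contact_force: [0.3, 0.7, -0.3]
width: 0.718
```

```bash
st=1; python3 padbench.py .43 .1415; python3 -c "
from h import *
st()"
```

```text
t 49.4 tcp [0.4313 0.1425 0.0766] w 0.718 F [ 0.32  0.72 -0.26]
[[-0.0271, 0.9996, 0.0048], [0.9996, 0.0272, -0.0127], [-0.0128, 0.0044, -0.9999]]
q [-0.245, 0.798, -0.299, 2.192, 0.922, 0.285, -1.333]
wrist [222, 117, 100, 199, 12884] [0.4273 0.1463] [0.0534 0.1193] 1.76 plane [0.0165 0.0042 0.0301]
scene [275, 290, 39, 36, 495] [0.4294 0.1427] [0.0505 0.1201] 1.42 plane [0.0066 0.0076 0.0313]
side [218, 194, 19, 22, 256] [0.4291 0.1459] [0.053  0.1281] 1.39 plane [ 0.095  -0.0103  0.0295]
t 49.55 tcp [0.4302 0.1419 0.0739] w 0.719 F [0.63 0.63 0.17]
[[-0.0276, 0.9996, 0.0017], [0.9995, 0.0276, -0.0152], [-0.0152, 0.0012, -0.9999]]
q [-0.25, 0.803, -0.292, 2.193, 0.925, 0.281, -1.335]
```

>>> jog_arm(steps=[[0,0,0,0,0],[0,0,0,0,0],[0,0,0,0,0],[0,0,0,0,0],[0,0,0,0,0],[0,0,0,0.02,0],[0,0,0,0.035,0],[0,0,0,0.041,0],[0,0,0,0.045,0],[0,0,0,0.048,0],[0,0,0,0.05,0],[0,0,0,0.051,0]])

```text
time: 50.55
tcp_pos: [0.4303, 0.1413, 0.0252]
tool_rot: [[-0.028, 1.0, 0.004], [1.0, 0.028, -0.014], [-0.014, 0.004, -1.0]]
contact_force: [-4.3, -0.8, 44.2]
width: 0.003
```

```bash
python3 -c "
from h import *
st()"
```

```text
t 50.55 tcp [0.4303 0.1413 0.0252] w 0.003 F [-4.27 -0.76 44.21]
[[-0.0279, 0.9996, 0.0042], [0.9995, 0.028, -0.0143], [-0.0144, 0.0038, -0.9999]]
q [-0.394, 0.901, -0.058, 2.213, 1.105, 0.067, -1.506]
```

>>> jog_arm(steps=[[0,0,0,-0.01,0],[0,0,0,-0.04,0],[0,0,0,-0.08,0],[0,-0.02,0,-0.12,0],[0,-0.06,0,-0.15,0],[0,-0.06,0,-0.15,0],[0,-0.06,0,-0.15,0]])

```text
time: 51.13
tcp_pos: [0.4323, 0.08, 0.178]
tool_rot: [[-0.021, 1.0, 0.008], [1.0, 0.022, -0.016], [-0.016, 0.007, -1.0]]
contact_force: [0.0, -0.0, 0.1]
width: 0.004
```

```bash
python3 padbench.py .43 .1415; python3 brk.py |grep -v side; python3 -c "
from h import *
st();plan(.4157,-.2741,.17,100)"
```

```text
t 51.13 tcp [0.4323 0.08   0.178 ] w 0.004 F [ 0.03 -0.02  0.13]
[[-0.0215, 0.9997, 0.0078], [0.9996, 0.0216, -0.0157], [-0.0159, 0.0074, -0.9998]]
q [0.099, 0.624, -0.626, 2.159, 0.719, 0.576, -1.043]
wrist [238, 22, 68, 173, 7533] [0.4283 0.1423] [0.052  0.1278] 1.36 plane [0.0185 0.0004 0.0237]
scene [276, 292, 38, 36, 548] [0.4303 0.1404] [0.0522 0.1191] 2.0 plane [-0.009   0.0071  0.0252]
side [218, 196, 19, 21, 237] [0.4294 0.1461] [0.0529 0.1339] 1.69 plane [ 0.0721 -0.032   0.0238]
t 51.28 tcp [0.4312 0.0843 0.1757] w 0.004 F [-0.32  0.13 -0.  ]
[[-0.0288, 0.9996, 0.0042], [0.9995, 0.0288, -0.0134], [-0.0135, 0.0038, -0.9999]]
q [0.091, 0.629, -0.626, 2.159, 0.72, 0.573, -1.045]
wrist [0.4271 0.2071] [0.0428 0.0215] 1483 [243, 5, 65, 37]
wrist [0.4309 0.0772] [0.0427 0.0213] 988 [247, 192, 57, 29]
wrist [0.5289 0.1047] [0.0219 0.043 ] 1065 [373, 157, 62, 38]
  bracket ctr [0.429  0.1422] sep 0.1299 yaw 91.67
scene [0.4285 0.2073] [0.0449 0.025 ] 112 [269, 316, 22, 16]
scene [0.4314 0.0778] [0.0234 0.0432] 94 [298, 281, 20, 14]
scene [0.5309 0.1044] [0.0234 0.045 ] 89 [259, 273, 18, 16]
scene [0.5489 0.2343] [0.0216 0.0454] 108 [219, 302, 21, 16]
scene [0.6579 0.0766] [0.0212 0.0455] 78 [224, 251, 18, 13]
scene [0.6644 0.2092] [0.0233 0.0426] 90 [188, 279, 19, 14]
scene [0.6994 0.0304] [0.0507 0.0159] 39 [220, 236, 20, 10]
  bracket ctr [0.43   0.1425] sep 0.1296 yaw 91.29
  bracket ctr [0.5399 0.1694] sep 0.1312 yaw 82.11
  bracket ctr [0.6611 0.1429] sep 0.1328 yaw 87.18
  bracket ctr [0.4311 0.1432] sep 0.1299 yaw 91.61
  bracket ctr [0.5415 0.1685] sep 0.1303 yaw 80.51
  bracket ctr [0.6617 0.1417] sep 0.1292 yaw 87.2
t 51.43 tcp [0.4308 0.0848 0.1752] w 0.005 F [-0.07  0.23 -1.05]
[[-0.0306, 0.9995, 0.0027], [0.9994, 0.0306, -0.0139], [-0.014, 0.0022, -0.9999]]
q [0.089, 0.63, -0.625, 2.159, 0.719, 0.574, -1.044]
shift mm [-358.2  -26.1   10.2] turn -8.2 cur yaw 91.75
```

>>> jog_arm(steps=[[0,-0.358,-0.026,0.004,-8.2],[0,-0.358,-0.026,0.004,-8.2],[0,-0.358,-0.026,0.004,-8.2],[0,-0.358,-0.026,0.004,-8.2],[0,-0.358,-0.026,0.004,-8.2],[0,-0.358,-0.026,0.004,-8.2],[0,-0.358,-0.026,0.004,-8.2],[0,-0.358,-0.026,0.004,-8.2],[0,-0.358,-0.026,0.004,-8.2],[0,-0.358,-0.026,0.04,-8.2],[0,-0.358,-0.026,0.07,-8.2],[0,-0.358,-0.026,0.07,-8.2],[0,-0.358,-0.026,0.07,-8.2]])

```text
time: 52.52
tcp_pos: [0.4155, -0.2731, 0.109]
tool_rot: [[-0.175, 0.984, -0.001], [0.984, 0.175, -0.012], [-0.011, -0.003, -1.0]]
contact_force: [-0.4, 0.3, 1.0]
width: 0.005
```

```bash
python3 -c "
from h import *
st();plan(.4157,-.2741,.037,100)"
```

```text
t 52.52 tcp [ 0.4155 -0.2731  0.109 ] w 0.005 F [-0.42  0.32  1.01]
[[-0.1755, 0.9845, -0.0008], [0.9844, 0.1755, -0.0116], [-0.0113, -0.0028, -0.9999]]
q [0.856, 0.809, -0.621, 2.049, 0.907, 0.579, -0.244]
shift mm [-0.2  0.2 72. ] turn 0.1 cur yaw 100.11
```

>>> jog_arm(steps=[[0,0,0,0.02,0],[0,0,0,0.04,0],[0,0,0,0.052,0],[0,0,0,0.06,0],[0,0,0,0.067,0],[0,0,0,0.071,0],[0,0,0,0.074,0],[0,0,0,0.075,0]])

```text
time: 53.18
tcp_pos: [0.4167, -0.2733, 0.0367]
tool_rot: [[-0.177, 0.984, 0.002], [0.984, 0.177, -0.013], [-0.014, -0.0, -1.0]]
contact_force: [-4.2, 5.1, 35.1]
width: 0.009
```

>>> jog_arm(steps=[[0,0,0,-0.03,0],[0,0,0,-0.07,0],[0,-0.02,0.03,-0.11,0],[0,-0.04,0.06,-0.15,0],[0,-0.04,0.08,-0.17,0],[0,-0.04,0.08,-0.17,0]])

```text
time: 53.68
tcp_pos: [0.509, -0.2975, 0.2137]
tool_rot: [[-0.175, 0.984, 0.016], [0.984, 0.175, -0.016], [-0.019, 0.013, -1.0]]
contact_force: [1.5, 0.9, 0.9]
width: 0.004
```

```bash
python3 bed.py abc; for p in ".43 .1415" ".541 .169" ".662 .143"; do python3 padbench.py $p scene side|grep plane; done; python3 brk.py scene side | grep ctr; python3 -c "
from h import *
F=snap('scene','u1')
a=cv2.resize(F['image'][170:350,160:420],None,fx=3,fy=3,interpolation=cv2.INTER_CUBIC); cv2.imwrite('pics/u1z.png',a[:,:,::-1])
for n in ('side','scene'):
    F=snap(n,n+'u');W=cloud(F);m=(np.hypot(W[...,0]-.467,W[...,1]+.075)<.07)&(W[...,2]>.09)&(W[...,2]<.115); P=W[m]; print(cv2.minAreaRect(P[:,:2].astype(np.float32)),P.max(0))
"
```

```text
wrist a [0.0361, 0.036, 0.036, 0.036, 0.0359, 0.0359, 0.0351]
wrist b [0.0361, 0.0361, 0.036, 0.036, 0.0359, 0.0359, 0.0351]
wrist c [0.0362, 0.036, 0.0361, 0.036, 0.036, 0.0361, 0.0349]
side a [0.0363, 0.0361, 0.0361, 0.0363, 0.0359, 0.0361, 0.0362]
side b [0.0361, 0.036, 0.0361, 0.0362, 0.0362, 0.036, 0.0358]
side c [0.0363, 0.0361, 0.036, 0.0359, 0.0363, 0.036, 0.0359]
scene a [0.0381, 0.038, 0.0372, 0.0369, 0.0375, 0.0376, 0.0374]
scene b [0.0382, 0.0375, 0.0373, 0.0377, 0.0371, 0.0368, 0.0381]
scene c [0.038, 0.0374, 0.0375, 0.037, 0.0379, 0.0381, 0.0382]
scene [276, 292, 38, 36, 549] [0.4298 0.1396] [0.0506 0.12  ] 1.62 plane [0.0027 0.0062 0.025 ]
side [218, 199, 18, 11, 91] [0.4304 0.1603] [0.0546 0.0492] 7.52 plane [ 0.0967 -0.0731  0.0233]
scene [229, 283, 42, 33, 524] [0.5403 0.1673] [0.1173 0.0543] 79.36 plane [-0.0023  0.0059  0.0252]
side [227, 200, 9, 8, 44] [0.4427 0.159 ] [0.0473 0.0235] 88.93 plane [-0.0458 -0.0412  0.0245]
scene [198, 260, 38, 30, 430] [0.6601 0.1403] [0.1167 0.0516] 88.11 plane [-0.0025  0.0039  0.0251]
side [297, 201, 10, 9, 44] [0.6471 0.117 ] [0.067 0.022] 89.6 plane [ 0.0707 -0.2468  0.0243]
  bracket ctr [0.4286 0.142 ] sep 0.1294 yaw 91.35
  bracket ctr [0.5396 0.1692] sep 0.132 yaw 81.7
  bracket ctr [0.6611 0.1436] sep 0.1316 yaw 86.21
((0.46761640906333923, -0.0761396661400795), (0.08252415806055069, 0.012485804967582226), 75.58732604980469) [ 0.48264305 -0.03739852  0.10883385]
((0.4664670526981354, -0.07238994538784027), (0.06805048882961273, 0.06781267374753952), 30.636594772338867) [ 0.51302129 -0.03016055  0.1115752 ]
```

View pics/u1z.png

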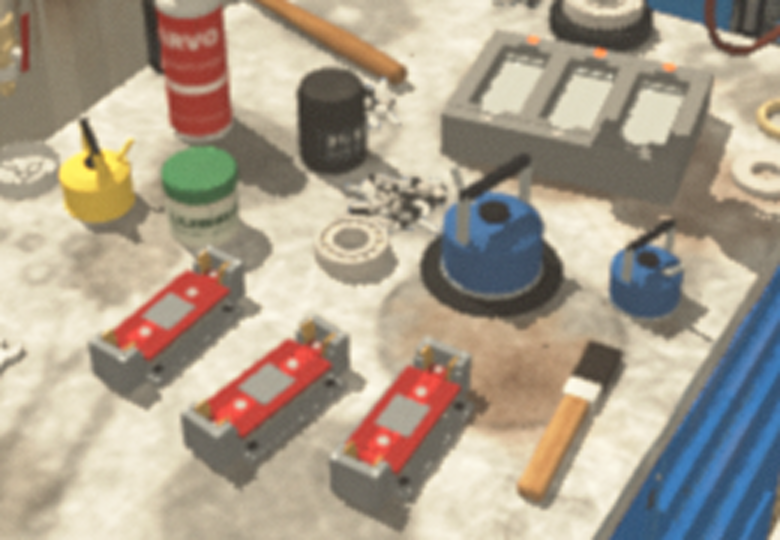

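>>> jog_arm(steps=[[0,0,0,-0.02,0],[0,0,0,-0.02,0],[0,0,0,-0.02,0],[0,0,0,-0.02,0],[0,0,0,-0.02,0],[0,0,0,-0.02,0]])

```text
time: 54.88
tcp_pos: [0.5015, -0.2959, 0.2263]
tool_rot: [[-0.177, 0.984, 0.001], [0.984, 0.177, -0.013], [-0.013, -0.001, -1.0]]
contact_force: [-0.1, -0.1, 0.1]
width: 0.004
```

```bash
python3 -c "
from h import *
st()
for n in ('scene',):
    F=snap(n,'fin');W=cloud(F)
    for nm,x,y,r,h in (('bearing',.71,.03,.05,.02),('jar',.82,.03,.05,.071),('filter',.678,-.15,.05,.09)):
        m=(np.hypot(W[...,0]-x,W[...,1]-y)<r)&(abs(W[...,2]-h)<.006);print(nm,np.round(W[m].mean(0),3),m.sum())
"; for p in ".43 .1415" ".541 .169" ".662 .143"; do python3 padbench.py $p scene|grep plane; done; python3 -c "
from plant import manip
print(manip.hand_in())"
```

```text
t 54.88 tcp [ 0.5015 -0.2959  0.2263] w 0.004 F [-0.14 -0.15  0.14]
[[-0.1771, 0.9842, 0.0008], [0.9841, 0.1771, -0.0128], [-0.0127, -0.0015, -0.9999]]
q [0.887, 0.744, -0.788, 1.702, 0.639, 0.966, 0.031]
bearing [0.708 0.032 0.021] 87
jar [0.824 0.044 0.073] 18
filter [ 0.68  -0.139  0.089] 226
scene [276, 291, 38, 37, 548] [0.4298 0.1386] [0.0518 0.12  ] 2.02 plane [-0.0052  0.0066  0.025 ]
scene [229, 283, 42, 33, 517] [0.5395 0.1693] [0.1141 0.0521] 81.03 plane [0.0028 0.0031 0.0252]
scene [198, 260, 38, 30, 429] [0.6604 0.1421] [0.1139 0.0537] 86.62 plane [-0.0092  0.0034  0.025 ]
the job is handed in; nothing more can be done
None
```

The job is handed in at about 55 s of the 210 s allowed. All three pads were present, and each is now fitted in its own bracket. The larger blue oil can stands on the black mat, and all three empty beds are pressed level.

**Pads:** each was tipped and taken at its raised end, laid flat on the bench, re-gripped at its middle, set into the clips and pressed home from above with 44–57 N. In the last scene picture all plate tops are at 25 mm, as expected when fully home. They are level to within about 0.01 rad, and their centres are within about 4 mm of the bracket centres, by a coarse outline fit.

**Oil can:** the handle middle is about 3 mm or less from the mat's centre, and its top is about 109 mm above the bench.

**Beds:** each one measures the same height (36–38 mm) along its whole length, so they are level.

**Bystanders:** the bearing, grease jar and oil filter are where they started, within measuring error. The gripper was empty, clear of everything and reading no force at hand-in.

**Checks that disagreed or drew attention:**
- The side camera's pad-tilt readings were scattered after the pads went in, because its view of them was poor or partly blocked. I relied on the scene camera, and on the wrist camera where I had it.
- The wrist and side cameras differed by 1–2 mm sideways throughout, and I allowed for it.
- The middle bracket shifted about 10 mm late on, after its pad was in. I don't know whether it was the scheduled knock or brushed by the gripper. Its pad moved with it and still reads home.
- At the nearest bracket joint 6 came close to its lower limit (0.059, limit 0.04). I released that pad about 6 mm above home and pressed it down from above.

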